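Crib a batch of slats on the indexing table and send it to the drying panel

ROBOT

A 6-joint arm with a two-finger parallel gripper is mounted at the origin on the work surface. World frame = base frame: x ahead of the robot, y to its left, z up, the work surface at z = 0. Lengths are in m, angles in degrees, forces in N, time in s.
With the tool pointing down it reaches from about 0.4 to 0.825 m from the base axis. Payload 7 kg.
Tool frame: the origin (TCP) lies between the finger pads; the fingertips stand 22 mm ahead of it and the grasp point (between the pads) lies 3 mm ahead of it; z points along the fingers, y is the line along which they close (so a half turn about z gives the same grasp; the last joint's range is limited). The gripper opens to 88 mm and grips with 3 to 60 N. Pads are 19 mm wide; open, the fingers measure 130 mm over their backs; the gripper's body (78 mm by 193 mm) begins 47 mm behind the grasp point.
Start: joints at [16.507, 20.546, 0.682, 0, -70.136, -16.507], TCP at [0.675, -0, 0.249] pointing down, gripper open.
Joint ranges: [-176.03, 176.03], [-82.01, 121.73], [-58.28, 71.71], [-173.87, 95.51], [-174.79, -0.11], [-173.66, 173.66]. Speed limits (degrees/s): [136.94, 136.94, 172.46, 180, 180, 180].

INTERFACE

Orientations are given as [roll, pitch, yaw] about the fixed x, y, z axes, in that order (R = Rz(yaw) Ry(pitch) Rx(roll)).
In Python, from plant import r, vision gives the robot as it stands.
- The arm moves only by the shell command python3 -m pendant 'ROWS' [FORCE]. ROWS is JSON, a list that holds one entry, the list of rows, each a list of 7 numbers: the shift along the tool's x, y, z scaled (see below), then the turn, a rotation vector about the tool's x, y, z scaled (see below), then the opening, from -1 (shut) to 1 (fully open). In form: [[[x, y, z, wx, wy, wz, fingers], ...]]. A call has exactly 8 rows; each row shifts and turns the commanded pose from where the row before left it, along the tool's axes as they then stand; what a row does not reach is not made up. The controller multiplies each number of a shift by 20 mm and each number of a turn by 4 degrees. A row lasts 1/10 s, in which the tool goes at most 50 mm and 8.59 degrees, less where a joint would pass 70% of its speed; a pose out of reach is approached as far as the arm can. A call with a number of a shift or a turn outside -1 to 1 is refused whole. A call with a gripper value outside its range is refused whole. The fingers move at their own pace and stop on an object; FORCE is the grip in N (left out, the last holds). Time passes only in rows, so rows that do not move let the fingers close, or fill a call up. It gives the time, the measured TCP pose, the force, the opening and the grip force at its end, in the units of the state.
- r.get_state(): the state, without advancing time (a new reading comes with each control period).
- vision.capture(name): name is "scene" or "side" or "wrist"; returns a dict with "frame" (384x512x3 uint8, blue, green, red), "depth" (384x512 float32, m along the optical axis (not along the pixel's ray), 0 where there is no reading), "camera_matrix" (3x3 intrinsics, pixels), "k1" (the pictures are not rectified: a ray, as slopes to the right and down, at radius r is drawn at 1 + k1 r^2 times it, then the intrinsics apply), "extrinsics" (4x4, takes a point from world to camera coordinates); the wrist camera has in their place "hand_eye" (4x4, takes a point from camera to tool coordinates, whose origin is the TCP and whose axes are the flange's). Camera axes: x right, y up, looking along -z (the intrinsics and any distortion apply to the point x, -y, -z); pixel columns grow to the right and rows downward; lengths in m; the calibration is good to about 2 mm. A picture is of the moment at which its call begins: read the wrist's pose just before it.
- r.close_job(): hands the job in; it is judged then, once.
The state is a dict: "time_s": time; "joints": joint angles; "qd": joint speeds; "joint_torque": joint torques, N m; "tcp_pos": TCP position; "eef_rot": TCP orientation; "contact_force": force on the tool from outside, world axes, zero at the start; "moment": the same for the moment, N m; "gripper_width": finger opening in m; "gripper_force": force on a finger pad.
Only numpy, scipy, OpenCV 4.12 (cv2) and the standard library are available. Lean on these libraries where they do the work, as an engineer would, in place of code of your own. Each camera call takes 0.05 s, during which the arm holds its last target. There are 200 camera calls.

TASK

Turn the indexing table counter-clockwise (seen from above) to its next click, so that the empty station comes to rest at the loading mark, and there build all the loose slats from the grey sheet into a square, open tower centred on the station like the glued one beside it: two parallel slats about 40 mm apart per layer, the bottom pair pointing at the middle of the table, each layer crosswise to the one below, and a last odd slat alone across the middle. Set the steel press plate flat on top in the middle, then index the table on, one click at a time and letting it come to rest in each, for two clicks, so that the intact tower with its plate stands centred before the drying panel; leave the other things on the bench where they are.

Things in the scene. Friction and masses are not known exactly. Their poses are not given: they have to be found in the camera images.
- turntable (a joint): angle of the indexing table's top, rad, growing counter-clockwise seen from above; starts at rest between -1.571 and 0. It clicks in at every quarter turn (-1.571, 0, 1.571, 3.142), pulling in from within 0.05 rad; about 7 N at a handle to leave or enter a click; between clicks light friction, it stays where left. Stops at -1.8 and 5. Value 0: station_A at the loading mark
- table_base: the indexing table's fixed base; origin on the turning axis at bench height, -x towards the loading mark, +x towards the drying panel (upright grey panel 120 mm high, 260 mm wide, 245 mm from the axis). It carries the round plywood top, 400 mm across, 18 mm thick, upper face 55 mm above the bench, turned by four upright handles
- loading_mark (a point): pointed steel block on the base on the robot's side, 215 mm from the axis: the station in line with it is at the front
- station_A (a point): centre of the empty station, a flush cork-brown field 118 mm square on the top's upper face, 130 mm from the axis; x along the line to the axis, z up. Four stations a quarter turn apart: B, next counter-clockwise, carries an older stack (three crossed layers of two, 110 mm square, 54 mm high), glued down; D, next clockwise, and C beyond are empty, unused
- handle_1 (a point): top centre of an upright round dark wooden handle on the table top, 24 mm thick and 70 mm tall (top 125 mm above the bench), 165 mm from the axis, half-way between stations A and B; fixed to the top and not turning in it
- handle_2 (a point): top centre of an upright round dark wooden handle on the table top, 24 mm thick and 70 mm tall (top 125 mm above the bench), 165 mm from the axis, half-way between stations B and C; fixed to the top and not turning in it
- handle_3 (a point): top centre of an upright round dark wooden handle on the table top, 24 mm thick and 70 mm tall (top 125 mm above the bench), 165 mm from the axis, half-way between stations C and D; fixed to the top and not turning in it
- handle_4 (a point): top centre of an upright round dark wooden handle on the table top, 24 mm thick and 70 mm tall (top 125 mm above the bench), 165 mm from the axis, half-way between stations D and A; fixed to the top and not turning in it
- slat_1: plain beech slat, 110 mm (its x) x 30 mm (y) x 18 mm (z), 42 g; origin at its centre; all slats are alike; lies flat on the grey sheet at first, or is absent
- slat_2: plain beech slat, 110 mm (its x) x 30 mm (y) x 18 mm (z), 42 g; origin at its centre; all slats are alike; lies flat on the grey sheet at first, or is absent
- slat_3: plain beech slat, 110 mm (its x) x 30 mm (y) x 18 mm (z), 42 g; origin at its centre; all slats are alike; lies flat on the grey sheet at first, or is absent
- slat_4: plain beech slat, 110 mm (its x) x 30 mm (y) x 18 mm (z), 42 g; origin at its centre; all slats are alike; lies flat on the grey sheet at first, or is absent
- slat_5: plain beech slat, 110 mm (its x) x 30 mm (y) x 18 mm (z), 42 g; origin at its centre; all slats are alike; lies flat on the grey sheet at first, or is absent
- slat_6: plain beech slat, 110 mm (its x) x 30 mm (y) x 18 mm (z), 42 g; origin at its centre; all slats are alike; lies flat on the grey sheet at first, or is absent
- press_plate: steel press plate, 100 x 100 x 12 mm, with a black knob in the middle of its top (28 mm across, from 22 to 48 mm above the underside, on a 14 mm stem); 0.35 to 0.65 kg; origin at the centre of its underside; lies on the bench to the robot's right
- pod: bystander, to be left alone: carved dark wooden pod, 155 mm long, 68 mm thick, lying; origin at the centre of its underside
- glue_bottle: bystander, to be left alone: white glue bottle, 56 mm across, 150 mm tall; origin at the centre of its underside
- wax_tin: bystander, to be left alone: steel tin, 72 mm across, 45 mm tall; origin at the centre of its underside
- mallet: bystander, to be left alone: hammer lying flat; origin at the centre of its underside
- glue_brush: bystander, to be left alone: brush with wooden handle, lying flat; origin at the centre of its underside
- sanding_block: bystander, to be left alone: cork sanding block 100 x 55 x 35 mm; origin at the centre of its underside
- turned_bowl: bystander, to be left alone: dark turned bowl, 110 mm across, 50 mm high; origin at the centre of its underside

How it is judged (in metres and radians):
On the way, in this order (a step that is already met when the one before it is completed fails the run):
1. the table rests in the next click, station_A at the loading mark (value of joint turntable between -0.05 and 0.05 rad and velocity of joint turntable between -0.05 and 0.05 rad/s), for 0.3 s.
2. all slats stand as a crosswise tower on station_A with the plate on top, the table still in that click (all of step 1 and z of slat_1 in the frame of station_A between 0.004 and 0.051 m and (angle between slat_1's own z axis and vertical below 0.09 rad or angle between slat_1's own z axis and vertical above 3.0516 rad) and x of slat_1 in the frame of station_A between -0.052 and 0.052 m and y of slat_1 in the frame of station_A between -0.052 and 0.052 m and ((z of slat_1 in the frame of station_A below 0.018 m and angle between the x axis of slat_1 and the x axis of station_A, either way round below 0.25 rad and (y of slat_1 in the frame of station_A above 0.02 m or y of slat_1 in the frame of station_A below -0.02 m)) or (z of slat_1 in the frame of station_A between 0.018 and 0.036 m and angle between the x axis of slat_1 and the y axis of station_A, either way round below 0.25 rad and (x of slat_1 in the frame of station_A above 0.02 m or x of slat_1 in the frame of station_A below -0.02 m)) or (z of slat_1 in the frame of station_A above 0.036 m and angle between the x axis of slat_1 and the x axis of station_A, either way round below 0.25 rad)) and z of slat_2 in the frame of station_A between 0.004 and 0.051 m and (angle between slat_2's own z axis and vertical below 0.09 rad or angle between slat_2's own z axis and vertical above 3.0516 rad) and x of slat_2 in the frame of station_A between -0.052 and 0.052 m and y of slat_2 in the frame of station_A between -0.052 and 0.052 m and ((z of slat_2 in the frame of station_A below 0.018 m and angle between the x axis of slat_2 and the x axis of station_A, either way round below 0.25 rad and (y of slat_2 in the frame of station_A above 0.02 m or y of slat_2 in the frame of station_A below -0.02 m)) or (z of slat_2 in the frame of station_A between 0.018 and 0.036 m and angle between the x axis of slat_2 and the y axis of station_A, either way round below 0.25 rad and (x of slat_2 in the frame of station_A above 0.02 m or x of slat_2 in the frame of station_A below -0.02 m)) or (z of slat_2 in the frame of station_A above 0.036 m and angle between the x axis of slat_2 and the x axis of station_A, either way round below 0.25 rad)) and z of slat_3 in the frame of station_A between 0.004 and 0.051 m and (angle between slat_3's own z axis and vertical below 0.09 rad or angle between slat_3's own z axis and vertical above 3.0516 rad) and x of slat_3 in the frame of station_A between -0.052 and 0.052 m and y of slat_3 in the frame of station_A between -0.052 and 0.052 m and ((z of slat_3 in the frame of station_A below 0.018 m and angle between the x axis of slat_3 and the x axis of station_A, either way round below 0.25 rad and (y of slat_3 in the frame of station_A above 0.02 m or y of slat_3 in the frame of station_A below -0.02 m)) or (z of slat_3 in the frame of station_A between 0.018 and 0.036 m and angle between the x axis of slat_3 and the y axis of station_A, either way round below 0.25 rad and (x of slat_3 in the frame of station_A above 0.02 m or x of slat_3 in the frame of station_A below -0.02 m)) or (z of slat_3 in the frame of station_A above 0.036 m and angle between the x axis of slat_3 and the x axis of station_A, either way round below 0.25 rad)) and z of slat_4 in the frame of station_A between 0.004 and 0.051 m and (angle between slat_4's own z axis and vertical below 0.09 rad or angle between slat_4's own z axis and vertical above 3.0516 rad) and x of slat_4 in the frame of station_A between -0.052 and 0.052 m and y of slat_4 in the frame of station_A between -0.052 and 0.052 m and ((z of slat_4 in the frame of station_A below 0.018 m and angle between the x axis of slat_4 and the x axis of station_A, either way round below 0.25 rad and (y of slat_4 in the frame of station_A above 0.02 m or y of slat_4 in the frame of station_A below -0.02 m)) or (z of slat_4 in the frame of station_A between 0.018 and 0.036 m and angle between the x axis of slat_4 and the y axis of station_A, either way round below 0.25 rad and (x of slat_4 in the frame of station_A above 0.02 m or x of slat_4 in the frame of station_A below -0.02 m)) or (z of slat_4 in the frame of station_A above 0.036 m and angle between the x axis of slat_4 and the x axis of station_A, either way round below 0.25 rad)) and z of slat_5 in the frame of station_A between 0.004 and 0.051 m and (angle between slat_5's own z axis and vertical below 0.09 rad or angle between slat_5's own z axis and vertical above 3.0516 rad) and x of slat_5 in the frame of station_A between -0.052 and 0.052 m and y of slat_5 in the frame of station_A between -0.052 and 0.052 m and ((z of slat_5 in the frame of station_A below 0.018 m and angle between the x axis of slat_5 and the x axis of station_A, either way round below 0.25 rad and (y of slat_5 in the frame of station_A above 0.02 m or y of slat_5 in the frame of station_A below -0.02 m)) or (z of slat_5 in the frame of station_A between 0.018 and 0.036 m and angle between the x axis of slat_5 and the y axis of station_A, either way round below 0.25 rad and (x of slat_5 in the frame of station_A above 0.02 m or x of slat_5 in the frame of station_A below -0.02 m)) or (z of slat_5 in the frame of station_A above 0.036 m and angle between the x axis of slat_5 and the x axis of station_A, either way round below 0.25 rad)) and z of slat_6 in the frame of station_A between 0.004 and 0.051 m and (angle between slat_6's own z axis and vertical below 0.09 rad or angle between slat_6's own z axis and vertical above 3.0516 rad) and x of slat_6 in the frame of station_A between -0.052 and 0.052 m and y of slat_6 in the frame of station_A between -0.052 and 0.052 m and ((z of slat_6 in the frame of station_A below 0.018 m and angle between the x axis of slat_6 and the x axis of station_A, either way round below 0.25 rad and (y of slat_6 in the frame of station_A above 0.02 m or y of slat_6 in the frame of station_A below -0.02 m)) or (z of slat_6 in the frame of station_A between 0.018 and 0.036 m and angle between the x axis of slat_6 and the y axis of station_A, either way round below 0.25 rad and (x of slat_6 in the frame of station_A above 0.02 m or x of slat_6 in the frame of station_A below -0.02 m)) or (z of slat_6 in the frame of station_A above 0.036 m and angle between the x axis of slat_6 and the x axis of station_A, either way round below 0.25 rad)) and horizontal distance between press_plate and station_A below 0.035 m and angle between press_plate's own z axis and vertical below 0.09 rad and z of press_plate in the frame of station_A between 0.03 and 0.06 m and linear speed of each of slat_1, slat_2, slat_3, slat_4, slat_5, slat_6, press_plate below 0.02 m/s), for 0.3 s.
3. the table rests one click further on (value of joint turntable between 1.5208 and 1.6208 rad and velocity of joint turntable between -0.05 and 0.05 rad/s), for 0.3 s.
4. the table rests two clicks further on (value of joint turntable between 3.0916 and 3.1916 rad and velocity of joint turntable between -0.05 and 0.05 rad/s), for 0.3 s.
At the end, for the whole second after the job is handed in: Table within 0.05 rad of 3.142. Slats flat within 0.09 rad on station_A, along its x (layers 1, 3) or y (layer 2) within 0.25 rad, centres within 52 mm of its centre in x and y and, in layers 1 and 2, 20 mm or more off the centre line; plate flat on top within 35 mm of the centre; all at rest (all of step 4 and z of slat_1 in the frame of station_A between 0.004 and 0.051 m and (angle between slat_1's own z axis and vertical below 0.09 rad or angle between slat_1's own z axis and vertical above 3.0516 rad) and x of slat_1 in the frame of station_A between -0.052 and 0.052 m and y of slat_1 in the frame of station_A between -0.052 and 0.052 m and ((z of slat_1 in the frame of station_A below 0.018 m and angle between the x axis of slat_1 and the x axis of station_A, either way round below 0.25 rad and (y of slat_1 in the frame of station_A above 0.02 m or y of slat_1 in the frame of station_A below -0.02 m)) or (z of slat_1 in the frame of station_A between 0.018 and 0.036 m and angle between the x axis of slat_1 and the y axis of station_A, either way round below 0.25 rad and (x of slat_1 in the frame of station_A above 0.02 m or x of slat_1 in the frame of station_A below -0.02 m)) or (z of slat_1 in the frame of station_A above 0.036 m and angle between the x axis of slat_1 and the x axis of station_A, either way round below 0.25 rad)) and z of slat_2 in the frame of station_A between 0.004 and 0.051 m and (angle between slat_2's own z axis and vertical below 0.09 rad or angle between slat_2's own z axis and vertical above 3.0516 rad) and x of slat_2 in the frame of station_A between -0.052 and 0.052 m and y of slat_2 in the frame of station_A between -0.052 and 0.052 m and ((z of slat_2 in the frame of station_A below 0.018 m and angle between the x axis of slat_2 and the x axis of station_A, either way round below 0.25 rad and (y of slat_2 in the frame of station_A above 0.02 m or y of slat_2 in the frame of station_A below -0.02 m)) or (z of slat_2 in the frame of station_A between 0.018 and 0.036 m and angle between the x axis of slat_2 and the y axis of station_A, either way round below 0.25 rad and (x of slat_2 in the frame of station_A above 0.02 m or x of slat_2 in the frame of station_A below -0.02 m)) or (z of slat_2 in the frame of station_A above 0.036 m and angle between the x axis of slat_2 and the x axis of station_A, either way round below 0.25 rad)) and z of slat_3 in the frame of station_A between 0.004 and 0.051 m and (angle between slat_3's own z axis and vertical below 0.09 rad or angle between slat_3's own z axis and vertical above 3.0516 rad) and x of slat_3 in the frame of station_A between -0.052 and 0.052 m and y of slat_3 in the frame of station_A between -0.052 and 0.052 m and ((z of slat_3 in the frame of station_A below 0.018 m and angle between the x axis of slat_3 and the x axis of station_A, either way round below 0.25 rad and (y of slat_3 in the frame of station_A above 0.02 m or y of slat_3 in the frame of station_A below -0.02 m)) or (z of slat_3 in the frame of station_A between 0.018 and 0.036 m and angle between the x axis of slat_3 and the y axis of station_A, either way round below 0.25 rad and (x of slat_3 in the frame of station_A above 0.02 m or x of slat_3 in the frame of station_A below -0.02 m)) or (z of slat_3 in the frame of station_A above 0.036 m and angle between the x axis of slat_3 and the x axis of station_A, either way round below 0.25 rad)) and z of slat_4 in the frame of station_A between 0.004 and 0.051 m and (angle between slat_4's own z axis and vertical below 0.09 rad or angle between slat_4's own z axis and vertical above 3.0516 rad) and x of slat_4 in the frame of station_A between -0.052 and 0.052 m and y of slat_4 in the frame of station_A between -0.052 and 0.052 m and ((z of slat_4 in the frame of station_A below 0.018 m and angle between the x axis of slat_4 and the x axis of station_A, either way round below 0.25 rad and (y of slat_4 in the frame of station_A above 0.02 m or y of slat_4 in the frame of station_A below -0.02 m)) or (z of slat_4 in the frame of station_A between 0.018 and 0.036 m and angle between the x axis of slat_4 and the y axis of station_A, either way round below 0.25 rad and (x of slat_4 in the frame of station_A above 0.02 m or x of slat_4 in the frame of station_A below -0.02 m)) or (z of slat_4 in the frame of station_A above 0.036 m and angle between the x axis of slat_4 and the x axis of station_A, either way round below 0.25 rad)) and z of slat_5 in the frame of station_A between 0.004 and 0.051 m and (angle between slat_5's own z axis and vertical below 0.09 rad or angle between slat_5's own z axis and vertical above 3.0516 rad) and x of slat_5 in the frame of station_A between -0.052 and 0.052 m and y of slat_5 in the frame of station_A between -0.052 and 0.052 m and ((z of slat_5 in the frame of station_A below 0.018 m and angle between the x axis of slat_5 and the x axis of station_A, either way round below 0.25 rad and (y of slat_5 in the frame of station_A above 0.02 m or y of slat_5 in the frame of station_A below -0.02 m)) or (z of slat_5 in the frame of station_A between 0.018 and 0.036 m and angle between the x axis of slat_5 and the y axis of station_A, either way round below 0.25 rad and (x of slat_5 in the frame of station_A above 0.02 m or x of slat_5 in the frame of station_A below -0.02 m)) or (z of slat_5 in the frame of station_A above 0.036 m and angle between the x axis of slat_5 and the x axis of station_A, either way round below 0.25 rad)) and z of slat_6 in the frame of station_A between 0.004 and 0.051 m and (angle between slat_6's own z axis and vertical below 0.09 rad or angle between slat_6's own z axis and vertical above 3.0516 rad) and x of slat_6 in the frame of station_A between -0.052 and 0.052 m and y of slat_6 in the frame of station_A between -0.052 and 0.052 m and ((z of slat_6 in the frame of station_A below 0.018 m and angle between the x axis of slat_6 and the x axis of station_A, either way round below 0.25 rad and (y of slat_6 in the frame of station_A above 0.02 m or y of slat_6 in the frame of station_A below -0.02 m)) or (z of slat_6 in the frame of station_A between 0.018 and 0.036 m and angle between the x axis of slat_6 and the y axis of station_A, either way round below 0.25 rad and (x of slat_6 in the frame of station_A above 0.02 m or x of slat_6 in the frame of station_A below -0.02 m)) or (z of slat_6 in the frame of station_A above 0.036 m and angle between the x axis of slat_6 and the x axis of station_A, either way round below 0.25 rad)) and horizontal distance between press_plate and station_A below 0.035 m and angle between press_plate's own z axis and vertical below 0.09 rad and z of press_plate in the frame of station_A between 0.03 and 0.06 m and linear speed of each of slat_1, slat_2, slat_3, slat_4, slat_5, slat_6, press_plate below 0.02 m/s); the robot touches nothing.
It fails at once if a bystander is moved by more than 50 mm (distance of any of pod, glue_bottle, wax_tin, mallet, glue_brush, sanding_block, turned_bowl from where it was at the start of the episode above 0.05 m).
Of slat_1, slat_2, slat_3, slat_4, slat_5, slat_6 only 4 to 6 are there at a start; the rules pass over those that are not, and their reading is None.
At some moment in a run one of slat_1, slat_2, slat_3, slat_4, slat_5, slat_6, press_plate may be knocked a few centimetres aside while the robot is not near it.
It also fails if it takes over 210 s, if anything falls off the work surface, if the arm or the gripper's body presses on something with over 40 N, if the wrist force passes 120 N, or if a joint passes its speed limit or range.

## Working session

There is one attempt and no reset: what is moved stays moved. The work goes in short steps, Python scripts to look and compute and a shell command to move; the robot and the scene stay as the last step left them, time stands still between calls to the robot, and variables do not carry over. Pictures are saved under pics/ and viewed, at most 14 in all, crops included, and the job is handed in when it is done.

```bash
ls; mkdir -p pics; cat > h.py <<'E'
import numpy as np, cv2
from scipy.spatial.transform import Rotation as R
from plant import r, vision
def tcpT():
    s=r.get_state(); T=np.eye(4); T[:3,3]=s["tcp_pos"]; T[:3,:3]=R.from_euler('xyz',s["eef_rot"],degrees=True).as_matrix(); return T
def cap(name,save=None):
    T=tcpT(); c=vision.capture(name); c={k:(np.array(v) if k!='frame' else v) for k,v in c.items()}
    c["c2w"]=T@c["hand_eye"] if name=="wrist" else np.linalg.inv(c["extrinsics"])
    if save: cv2.imwrite(f"pics/{save}.png",c["frame"])
    return c
def ray(c,uv):
    K=c["camera_matrix"]; uv=np.atleast_2d(np.array(uv,float))
    d=(uv-K[:2,2])/[K[0,0],K[1,1]]; p=d.copy(); k=float(c["k1"])
    for _ in range(20): p=d/(1+k*(p**2).sum(1,keepdims=True))
    return np.c_[p[:,0],-p[:,1],-np.ones(len(p))]
def cloud(c):
    h,w=c["depth"].shape; v,u=np.mgrid[:h,:w]
    P=ray(c,np.c_[u.ravel(),v.ravel()])*c["depth"].reshape(-1,1)
    return (P@c["c2w"][:3,:3].T+c["c2w"][:3,3]).reshape(h,w,3)
def onz(c,uv,z):
    d=ray(c,uv)@c["c2w"][:3,:3].T; o=c["c2w"][:3,3]
    return o+d*((z-o[2])/d[:,2])[:,None]
def proj(c,P):
    P=np.atleast_2d(P); q=(P-c["c2w"][:3,3])@c["c2w"][:3,:3]; s=np.c_[q[:,0]/-q[:,2],-q[:,1]/-q[:,2]]
    s=s*(1+float(c["k1"])*(s**2).sum(1,keepdims=True)); K=c["camera_matrix"]; return s*[K[0,0],K[1,1]]+K[:2,2]
E
python3 - <<'E'
from h import *
print(r.get_state())
for n in("scene","side","wrist"):
    c=cap(n,n+"0"); print(n,c["camera_matrix"].round(1).tolist(),c["k1"],c["c2w"].round(3).tolist())
a=[cv2.imread(f"pics/{n}0.png") for n in("scene","side","wrist")]
E
```

```text
pics
{'time_s': 0.0, 'joints': array([ 1.65063390e+01,  2.05910139e+01,  6.34004653e-01, -1.86521198e-02,
       -7.01364309e+01, -1.65095542e+01]), 'qd': array([-0.12291422,  0.01436388,  0.00674374, -0.01224831,  0.163922  ,
        0.03471412]), 'joint_torque': array([-8.00930356e-04, -5.82726967e+01,  2.93058443e+01,  6.99745238e+00,
        6.93249181e-03, -2.06530804e-04]), 'tcp_pos': array([ 6.74548357e-01, -3.89454983e-05,  2.47633789e-01]), 'eef_rot': array([ 1.79905429e+02, -9.74440210e-03, -9.00095591e+01]), 'contact_force': array([ 0.02277205, -0.14539242,  0.09724897]), 'moment': array([-0.0175119 , -0.0107141 , -0.01211686]), 'gripper_force': 0.0, 'gripper_width': 0.08747974959345234}
scene [[452.0, 0.0, 251.1], [0.0, 452.0, 195.5], [0.0, 0.0, 1.0]] -0.005323590359019618 [[-0.392, -0.783, 0.484, 1.313], [0.92, -0.338, 0.198, 0.314], [0.008, 0.523, 0.853, 1.448], [0.0, 0.0, 0.0, 1.0]]
side [[419.4, 0.0, 260.1], [0.0, 419.4, 193.6], [0.0, 0.0, 1.0]] -0.022103847169251744 [[0.999, 0.036, -0.04, 0.491], [-0.053, 0.752, -0.658, -0.9], [0.007, 0.659, 0.752, 1.143], [0.0, 0.0, 0.0, 1.0]]
wrist [[315.8, 0.0, 257.0], [0.0, 315.8, 193.4], [0.0, 0.0, 1.0]] 0.017069947929749432 [[-1.0, -0.0, 0.001, 0.675], [-0.0, -0.962, -0.275, -0.075], [0.001, -0.275, 0.962, 0.384], [0.0, 0.0, 0.0, 1.0]]
```

View pics/scene0.png

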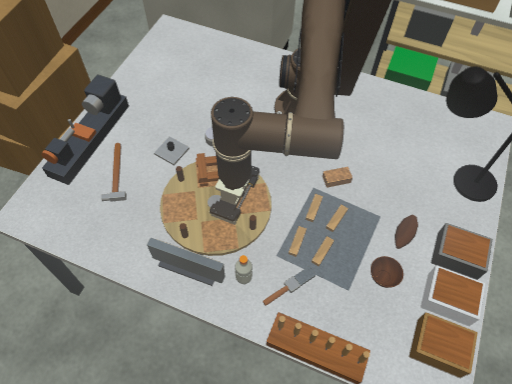

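View pics/side0.png

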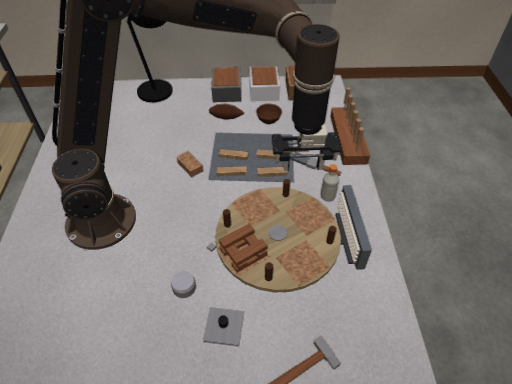

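```bash
cat > seg.py <<'E'
from h import *
def comps(c,mask,minA=15):
    n,l,st,ce=cv2.connectedComponentsWithStats(mask.astype(np.uint8)); return [l==i for i in range(1,n) if st[i,4]>=minA]
def slats(c,P,zlo=0.008,zhi=0.03,box=(0.3,0.8,0.12,0.6)):
    hsv=cv2.cvtColor(c["frame"],cv2.COLOR_BGR2HSV); X,Y,Z=P[...,0],P[...,1],P[...,2]
    m=(c["depth"]>0)&(Z>zlo)&(Z<zhi)&(X>box[0])&(X<box[1])&(Y>box[2])&(Y<box[3])&(hsv[...,1]>70)&(hsv[...,2]>110)
    for k in comps(c,m,60):
        q=P[k]; z=np.median(q[:,2]); uv=np.argwhere(k)[:,::-1]
        w=q[:,:2].astype(np.float32); (cx,cy),(a,b),an=cv2.minAreaRect(w)
        if a<b: a,b,an=b,a,an+90
        yield cx,cy,z,a,b,(an+90)%180-90,len(q),uv.mean(0)
E
python3 - <<'E'
from seg import *
from scipy.optimize import least_squares
for n in("scene","side"):
    c=cap(n); P=cloud(c); X,Y,Z=P[...,0],P[...,1],P[...,2]; print(n)
    for s in slats(c,P): print(" slat",np.round(s[:6],4),s[6],s[7].round())
    m=(Z>.045)&(Z<.065)&(abs(X-.68)<.26)&(abs(Y)<.32)&(c["depth"]>0); k=max(comps(c,m),key=lambda k:k.sum())
    cn=max(cv2.findContours(k.astype(np.uint8),0,1)[0],key=len)[:,0]
    q=P[cn[:,1],cn[:,0],:2]
    f=least_squares(lambda p:np.hypot(*(q-p[:2]).T)-p[2],[.68,-.05,.2],loss='soft_l1',f_scale=.003); print(" disc",f.x.round(4),np.median(Z[k]))
    ax=f.x[:2]
    m=(Z>.115)&(Z<.135)&(abs(np.hypot(X-ax[0],Y-ax[1])-.165)<.025)
    for k in comps(c,m,6): 
        h=P[k]; v=h[:,:2].mean(0)-ax; print(" handle",h.mean(0).round(4),np.degrees(np.arctan2(v[1],v[0])).round(1),k.sum(),np.argwhere(k)[:,::-1].mean(0).round())
    hsv=cv2.cvtColor(c["frame"],cv2.COLOR_BGR2HSV)
    m=(Z>.03)&(Z<.07)&(X<.65)&(Y<-.15)&(X>.3)&(Y>-.5)
    for k in comps(c,m,10): print(" knob?",P[k].mean(0).round(4),k.sum(),np.argwhere(k)[:,::-1].mean(0).round())
    m=(Z>.008)&(Z<.03)&(X<.7)&(Y<-.15)&(X>.3)&(Y>-.5)
    for k in comps(c,m,50): print(" plate?",P[k].mean(0).round(4),cv2.minAreaRect(P[k][:,:2].astype(np.float32)),k.sum())
    m=(Z>.045)&(Z<.09)&(np.hypot(X-ax[0],Y-ax[1])>.245)&(np.hypot(X-ax[0],Y-ax[1])<.29)&(X>ax[0])
    print(" panel",P[m].mean(0), m.sum())
E
```

```text
scene
 slat [0.4527 0.2119 0.0171 0.1155 0.0287 0.411 ] 201 [314. 207.]
 slat [  0.4597   0.3022   0.017    0.114    0.0291 -11.8281] 216 [337. 217.]
 slat [0.6047 0.2021 0.0171 0.1116 0.0288 1.5505] 230 [297. 240.]
 slat [ 0.6047  0.2961  0.017   0.1111  0.0297 -9.6643] 242 [323. 250.]
 disc [ 0.6207 -0.115   0.1794] 0.05432779588312542
 handle [ 0.5598 -0.2736  0.1233] -111.0 34 [179. 169.]
 handle [0.6394 0.0456 0.1232] 83.3 40 [253. 218.]
 handle [ 0.7628 -0.1533  0.1238] -15.1 31 [183. 227.]
 knob? [ 0.3221 -0.2759  0.0411] 72 [209. 135.]
 knob? [ 0.4276 -0.3925  0.0431] 46 [170. 145.]
 knob? [ 0.5824 -0.2311  0.0543] 1335 [189. 188.]
 knob? [ 0.4698 -0.1918  0.0541] 66 [212. 168.]
 plate? [ 0.4292 -0.3908  0.0123] ((0.4260137975215912, -0.3937118351459503), (0.10295133292675018, 0.10264098644256592), 79.89656829833984) 356
 plate? [ 0.6846 -0.4722  0.0215] ((0.6776031851768494, -0.4702169895172119), (0.06327466666698456, 0.045737843960523605), 82.82738494873047) 108
 panel [ 0.84201286 -0.02758341  0.06822878] 287
side
 slat [  0.459    0.2987   0.0187   0.1084   0.0371 -11.942
[... 482 characters left out ...]
07.6 59 [269. 266.]
 knob? [ 0.4828 -0.1655  0.0599] 56 [242. 246.]
 knob? [ 0.5617 -0.2447  0.055 ] 2420 [270. 268.]
 knob? [ 0.3165 -0.274   0.0432] 251 [187. 282.]
 knob? [ 0.4235 -0.4015  0.0452] 99 [223. 321.]
 plate? [ 0.3222 -0.294   0.0201] ((0.3221643567085266, -0.2924433648586273), (0.048679500818252563, 0.011173058301210403), 38.998863220214844) 54
 plate? [ 0.423  -0.4023  0.012 ] ((0.4230658710002899, -0.3989730775356293), (0.10209472477436066, 0.10067466646432877), 80.32703399658203) 1085
 plate? [ 0.684  -0.4774  0.0236] ((0.680916965007782, -0.4744820296764374), (0.05114287510514259, 0.03992490470409393), 86.39647674560547) 196
 panel [ 0.81054138 -0.0581914   0.06836094] 220
```

View pics/wrist0.png

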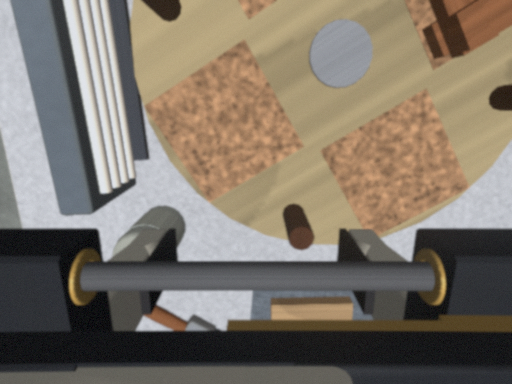

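```bash
python3 - <<'E'
from seg import *
c=cap("wrist"); P=cloud(c); Z=P[...,2]
print(r.get_state()["time_s"])
for k in comps(c,(Z>.113)&(Z<.135)&(np.arange(384)[:,None]<260),6): print("h",P[k].mean(0).round(4),k.sum(),np.argwhere(k)[:,::-1].mean(0))
hsv=cv2.cvtColor(c["frame"],cv2.COLOR_BGR2HSV)
m=(hsv[...,1]<60)&(hsv[...,2]>90)&(abs(Z-.056)<.012)
for k in comps(c,m,300): print("hub",P[k].mean(0).round(4),P[k][:,:2].std(0),np.argwhere(k)[:,::-1].mean(0))
# cork fields on the disc
b=cv2.GaussianBlur(c["frame"],(9,9),0); h2=cv2.cvtColor(b,cv2.COLOR_BGR2HSV)
for uv in [(225,120),(395,160),(320,140)]: print(uv,h2[uv[1],uv[0]],P[uv[1],uv[0]])
print("corkA corners",onz(c,[(322,152),(428,91),(467,186),(372,237)],.055).round(4).tolist())
print("corkD corners",onz(c,[(146,105),(247,42),(302,145),(209,199)],.055).round(4).tolist())
s=cap("side"); Ps=cloud(s)
for i,(u,v) in {"big":(212,246)}.items():
    cv2.imwrite("pics/mark.png",cv2.resize(s["frame"][160:330,170:400],None,fx=3.4,fy=3.4,interpolation=2))
    print(onz(s,[(212,246)],.02),Ps[240:252,206:220].mean((0,1)))
E
```

```text
0.3
h [ 0.8362 -0.0712  0.1199] 8699 [ 55.25140821 103.45648925]
h [ 0.7548 -0.1477  0.1162] 40 [150.275   0.825]
h [0.6358 0.0388 0.1239] 600 [300.93 235.36]
hub [ 0.8178 -0.0858  0.0593] [0.0027351  0.04872295] [110.15147858  88.35847918]
hub [ 0.5959 -0.1195  0.061 ] [0.01525545 0.01512777] [340.98445889  52.98276349]
(225, 120) [ 14 106 147] [ 0.70750218 -0.05812778  0.05543948]
(395, 160) [ 14 107 165] [ 0.53115276 -0.01740806  0.05760297]
(320, 140) [ 20  78 174] [ 0.60999387 -0.03802577  0.05591993]
corkA corners [[0.607, -0.0255, 0.055], [0.5061, -0.0857, 0.055], [0.4501, 0.0113, 0.055], [0.5453, 0.0707, 0.055]]
corkD corners [[0.7862, -0.0726, 0.055], [0.6845, -0.1303, 0.055], [0.6282, -0.0328, 0.055], [0.7274, 0.0259, 0.055]]
[[ 0.38503483 -0.13435082  0.02      ]] [ 0.38672431 -0.13527394  0.02402193]
```

View pics/mark.png

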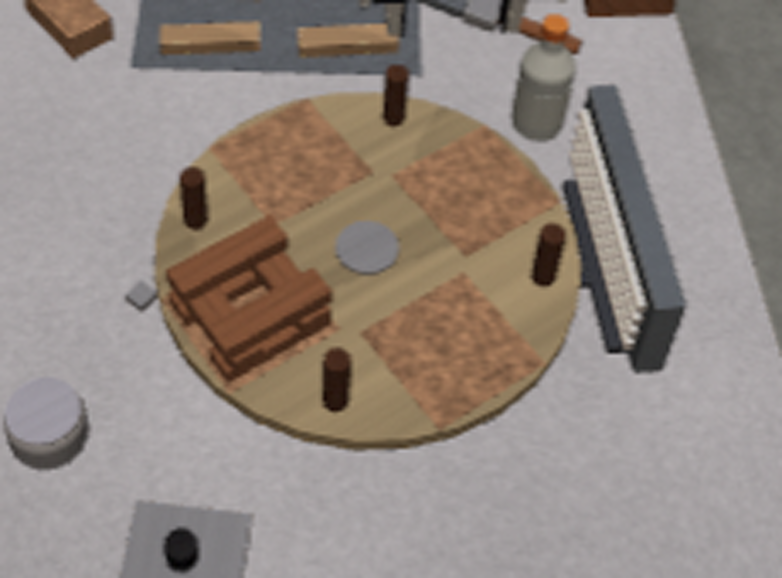

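```bash
cat > plan.py <<'E'
import sys; from h import *
def plan(x,y,z,yaw,n,T=None):
    T=tcpT() if T is None else T
    G=R.from_euler('xyz',[180,0,yaw],degrees=True)
    rel=R.from_matrix(T[:3,:3]).inv()*G; w=rel.as_rotvec()
    a=np.degrees(w[2]); w=w/n
    d=T[:3,:3].T@(np.array([x,y,z])-T[:3,3])
    S=sum(R.from_rotvec(k*w).as_matrix() for k in range(n)); s=np.linalg.solve(S,d)
    print(n,"rows of",[round(v,3) for v in [*(s/.02),*(np.degrees(w)/4)]],"turn",a.round(1)); 
    Q=T.copy(); p=T[:3,3].copy(); M=T[:3,:3].copy(); mid=[]
    for k in range(n): p=p+M@s; M=M@R.from_rotvec(w).as_matrix(); mid.append(p.copy())
    print("  via",mid[n//2-1].round(3)); T2=np.eye(4); T2[:3,3]=[x,y,z]; T2[:3,:3]=G.as_matrix(); return T2
if __name__=="__main__":
    T=None
    for a in sys.argv[1:]: v=a.split(','); T=plan(*map(float,v[:4]),int(v[4]),T)
E
python3 plan.py .4361,-.0806,.19,-194,32 .4361,-.0806,.113,-194,8 -- 2>/dev/null | head -20; python3 plan.py .4361,-.0806,.19,-14,24
```

```text
32 rows of [np.float64(0.423), np.float64(0.162), np.float64(0.091), np.float64(0.0), np.float64(-0.0), np.float64(0.812)] turn 104.0
  via [ 0.575 -0.099  0.219]
8 rows of [np.float64(0.0), np.float64(-0.0), np.float64(0.481), np.float64(0.0), np.float64(-0.0), np.float64(-0.0)] turn -0.0
  via [ 0.436 -0.081  0.152]
24 rows of [np.float64(-0.173), np.float64(0.539), np.float64(0.122), np.float64(0.0), np.float64(0.0), np.float64(-0.792)] turn -76.0
  via [0.542 0.001 0.219]
```

```bash
python3 -m pendant '[[[0.423,0.162,0.091,0,0,0.812,1],[0.423,0.162,0.091,0,0,0.812,1],[0.423,0.162,0.091,0,0,0.812,1],[0.423,0.162,0.091,0,0,0.812,1],[0.423,0.162,0.091,0,0,0.812,1],[0.423,0.162,0.091,0,0,0.812,1],[0.423,0.162,0.091,0,0,0.812,1],[0.423,0.162,0.091,0,0,0.812,1]]]' 20
python3 -m pendant '[[[0.423,0.162,0.091,0,0,0.812,1],[0.423,0.162,0.091,0,0,0.812,1],[0.423,0.162,0.091,0,0,0.812,1],[0.423,0.162,0.091,0,0,0.812,1],[0.423,0.162,0.091,0,0,0.812,1],[0.423,0.162,0.091,0,0,0.812,1],[0.423,0.162,0.091,0,0,0.812,1],[0.423,0.162,0.091,0,0,0.812,1]]]'
python3 -m pendant '[[[0.423,0.162,0.091,0,0,0.812,1],[0.423,0.162,0.091,0,0,0.812,1],[0.423,0.162,0.091,0,0,0.812,1],[0.423,0.162,0.091,0,0,0.812,1],[0.423,0.162,0.091,0,0,0.812,1],[0.423,0.162,0.091,0,0,0.812,1],[0.423,0.162,0.091,0,0,0.812,1],[0.423,0.162,0.091,0,0,0.812,1]]]'
python3 -m pendant '[[[0.423,0.162,0.091,0,0,0.812,1],[0.423,0.162,0.091,0,0,0.812,1],[0.423,0.162,0.091,0,0,0.812,1],[0.423,0.162,0.091,0,0,0.812,1],[0.423,0.162,0.091,0,0,0.812,1],[0.423,0.162,0.091,0,0,0.812,1],[0.423,0.162,0.091,0,0,0.812,1],[0.423,0.162,0.091,0,0,0.812,1]]]'
cat > look.py <<'E'
import sys; from seg import *
def handles(cams,ax=(.5962,-.1205)):
    for n in cams:
        c=cap(n); P=cloud(c); d=P[...,:2]-ax; Z=P[...,2]
        for k in comps(c,(Z>.117)&(Z<.13)&(abs(np.hypot(d[...,0],d[...,1])-.165)<.03)&(c["depth"]>0),6):
            h=P[k].mean(0); v=h[:2]-ax; print(n,"handle",h.round(4),"ang",np.degrees(np.arctan2(v[1],v[0])).round(1),k.sum())
if __name__=="__main__": handles(sys.argv[1:]); print({k:np.round(v,3).tolist() for k,v in r.get_state().items() if k in("time_s","tcp_pos","eef_rot","joints","contact_force","gripper_width","gripper_force")})
E
python3 look.py side wrist
```

```text
time_s: 1.15
tcp_pos: [0.6363, -0.0611, 0.2339]
eef_rot: [180.0, 0.0, -116.1]
contact_force: [0.0, -0.3, 0.8]
gripper_width: 0.0872
gripper_force: 0.0
time_s: 1.95
tcp_pos: [0.575, -0.0987, 0.2194]
eef_rot: [-180.0, 0.0, -142.1]
contact_force: [-0.4, 1.3, -0.2]
gripper_width: 0.0879
gripper_force: 0.0
time_s: 2.75
tcp_pos: [0.5035, -0.1057, 0.2049]
eef_rot: [180.0, 0.0, -168.1]
contact_force: [0.9, -0.1, 0.2]
gripper_width: 0.0876
gripper_force: 0.0
time_s: 3.55
tcp_pos: [0.4362, -0.0806, 0.1904]
eef_rot: [180.0, 0.0, 165.9]
contact_force: [-0.2, 0.5, 0.8]
gripper_width: 0.0878
gripper_force: 0.0
side handle [0.637  0.0391 0.1235] ang 75.7 37
side handle [ 0.4403 -0.0867  0.1213] ang 167.8 12
side handle [ 0.756  -0.1609  0.1237] ang -14.2 50
side handle [ 0.5565 -0.281   0.1239] ang -103.9 61
wrist handle [ 0.4341 -0.0785  0.1248] ang 165.5 934
{'time_s': 3.65, 'joints': [15.168, 1.094, -32.103, -0.018, -56.796, -119.115], 'tcp_pos': [0.436, -0.081, 0.19], 'eef_rot': [179.983, -0.001, 166.043], 'contact_force': [1.767, 0.027, -0.212], 'gripper_force': 0.0, 'gripper_width': 0.087}
```

```bash
python3 -m pendant '[[[0,0,0.53,0,0,0,1],[0,0,0.53,0,0,0,1],[0,0,0.53,0,0,0,1],[0,0,0.53,0,0,0,1],[0,0,0.53,0,0,0,1],[0,0,0.53,0,0,0,1],[0,0,0.53,0,0,0,1],[0,0,0.53,0,0,0,1]]]' 25
python3 -m pendant '[[[0,0,0,0,0,0,-1],[0,0,0,0,0,0,-1],[0,0,0,0,0,0,-1],[0,0,0,0,0,0,-1],[0,0,0,0,0,0,-1],[0,0,0,0,0,0,-1],[0,0,0,0,0,0,-1],[0,0,0,0,0,0,-1]]]'
python3 look.py
```

```text
time_s: 4.45
tcp_pos: [0.4365, -0.0808, 0.1046]
eef_rot: [-180.0, -0.0, 166.1]
contact_force: [0.2, 0.1, 0.2]
gripper_width: 0.0874
gripper_force: 0.0
time_s: 5.25
tcp_pos: [0.4365, -0.0808, 0.1056]
eef_rot: [180.0, 0.0, 166.1]
contact_force: [0.2, 0.2, -0.9]
gripper_width: 0.029
gripper_force: 0.0
{'time_s': 5.25, 'joints': [15.118, 7.487, -38.538, 0.001, -43.964, -119.057], 'tcp_pos': [0.437, -0.081, 0.106], 'eef_rot': [179.995, 0.009, 166.061], 'contact_force': [0.166, 0.179, -0.87], 'gripper_force': 0.0, 'gripper_width': 0.029}
```

Nearly closed on the handle; wait a little more in the first rows of the turn.

```bash
python3 -m pendant '[[[0,0,0,0,0,0,-1],[0,0,0,0,0,0,-1],[0,0,0,0,0,0,-1],[-0.005,-0.288,0,0,0,-0.5,-1],[-0.02,-0.567,0,0,0,-0.985,-1],[-0.02,-0.567,0,0,0,-0.985,-1],[-0.02,-0.567,0,0,0,-0.985,-1],[-0.02,-0.567,0,0,0,-0.985,-1]]]'
python3 -m pendant '[[[-0.02,-0.567,0,0,0,-0.985,-1],[-0.02,-0.567,0,0,0,-0.985,-1],[-0.02,-0.567,0,0,0,-0.985,-1],[-0.02,-0.567,0,0,0,-0.985,-1],[-0.02,-0.567,0,0,0,-0.985,-1],[-0.02,-0.567,0,0,0,-0.985,-1],[-0.02,-0.567,0,0,0,-0.985,-1],[-0.02,-0.567,0,0,0,-0.985,-1]]]'
python3 look.py side
```

```text
time_s: 6.05
tcp_pos: [0.4326, -0.1316, 0.1056]
eef_rot: [180.0, 0.1, -176.0]
contact_force: [3.2, 2.6, -3.0]
gripper_width: 0.0233
gripper_force: 25.0
time_s: 6.85
tcp_pos: [0.4639, -0.2156, 0.1056]
eef_rot: [-179.9, 0.2, -144.5]
contact_force: [5.2, 8.3, -2.4]
gripper_width: 0.0233
gripper_force: 25.0
side handle [ 0.729  -0.023   0.1241] ang 36.3 39
side handle [ 0.6941 -0.2533  0.1235] ang -53.6 53
{'time_s': 6.9, 'joints': [-3.043, 13.571, -30.42, 0.01, -45.848, -51.152], 'tcp_pos': [0.465, -0.217, 0.106], 'eef_rot': [-179.894, 0.12, -144.189], 'contact_force': [7.329, 2.427, -0.663], 'gripper_force': 25.004, 'gripper_width': 0.024}
```

```bash
python3 -m pendant '[[[-0.014,-0.472,0,0,0,-0.82,-1],[-0.014,-0.472,0,0,0,-0.82,-1],[-0.014,-0.472,0,0,0,-0.82,-1],[-0.01,-0.403,0,0,0,-0.7,-1],[0,0,0,0,0,0,-1],[0,0,0,0,0,0,-1],[0,0,0,0,0,0,-0.4],[0,0,0,0,0,0,-0.1]]]'
python3 look.py side
python3 -m pendant '[[[0,0,0,0,0,0,0.2],[0,0,0,0,0,0,0.2],[0,0,0,0,0,0,0.2],[0,0,0,0,0,0,0.2],[0,0,0,0,0,0,0.2],[0,0,0,0,0,0,0.2],[0,0,0,0,0,0,0.2],[0,0,0,0,0,0,0.2]]]'
python3 look.py side wrist
```

```text
time_s: 7.7
tcp_pos: [0.4862, -0.243, 0.1054]
eef_rot: [180.0, -0.0, -132.0]
contact_force: [-0.8, -0.2, -0.3]
gripper_width: 0.0297
gripper_force: 0.0
side handle [0.7052 0.0035 0.1239] ang 48.7 40
side handle [ 0.7208 -0.2291  0.1241] ang -41.1 52
side handle [ 0.4774 -0.2357  0.1239] ang -135.9 10
{'time_s': 7.75, 'joints': [-5.901, 16.266, -26.53, 0.008, -47.251, -36.118], 'tcp_pos': [0.486, -0.243, 0.105], 'eef_rot': [179.965, -0.032, -132.014], 'contact_force': [0.271, -0.706, -0.039], 'gripper_force': 0.0, 'gripper_width': 0.033}
time_s: 8.55
tcp_pos: [0.4863, -0.2431, 0.1055]
eef_rot: [-180.0, 0.0, -132.0]
contact_force: [0.4, 0.2, 0.2]
gripper_width: 0.0527
gripper_force: 0.0
side handle [0.7046 0.0047 0.1232] ang 49.1 38
side handle [ 0.7204 -0.2293  0.1241] ang -41.2 51
side handle [ 0.4673 -0.2257  0.1243] ang -140.8 6
side handle [ 0.4859 -0.244   0.1251] ang -131.8 14
wrist handle [ 0.5049 -0.2747  0.1199] ang -120.6 228
wrist handle [ 0.4799 -0.2517  0.1197] ang -131.5 173
wrist handle [ 0.4538 -0.2287  0.1199] ang -142.8 225
wrist handle [ 0.5106 -0.2579  0.1274] ang -121.9 181
wrist handle [ 0.4909 -0.2398  0.1253] ang -131.4 760
wrist handle [ 0.4693 -0.2216  0.1275] ang -141.4 194
wrist handle [ 0.467  -0.2212  0.1297] ang -142.1 7
{'time_s': 8.65, 'joints': [-5.899, 16.255, -26.511, -0.001, -47.232, -36.118], 'tcp_pos': [0.486, -0.243, 0.106], 'eef_rot': [-179.998, 0.002, -132.018], 'contact_force': [0.007, -0.248, -0.096], 'gripper_force': 0.0, 'gripper_width': 0.053}
```

```bash
python3 -m pendant '[[[0,0,-1,0,0,0,0.2],[0,0,-1,0,0,0,0.2],[0,0,-1,0,0,0,0.2],[0,0,-1,0,0,0,0.2],[0,0,-1,0,0,0,0.2],[0,0,-1,0,0,0,0.2],[0,0,-1,0,0,0,0.2],[0,0,-1,0,0,0,0.2]]]' | grep tcp; python3 plan.py .64,.25,.35,-180,32; python3 look.py side
```

```text
tcp_pos: [0.4862, -0.243, 0.2664]
32 rows of [np.float64(-0.557), np.float64(0.617), np.float64(-0.131), np.float64(-0.0), np.float64(0.0), np.float64(0.375)] turn 48.0
  via [0.511 0.02  0.308]
side handle [0.7047 0.0035 0.1239] ang 48.8 40
side handle [ 0.7208 -0.2292  0.1238] ang -41.1 53
side handle [ 0.4883 -0.2451  0.1243] ang -130.9 54
{'time_s': 9.5, 'joints': [-5.898, 7.335, -14.135, 0.088, -68.259, -36.119], 'tcp_pos': [0.488, -0.244, 0.27], 'eef_rot': [-179.732, 0.094, -131.984], 'contact_force': [1.475, -1.363, 3.813], 'gripper_force': 0.0, 'gripper_width': 0.053}
```

```bash
for i in 1 2 3; do python3 -m pendant '[[[-0.743,0.823,-0.175,0,0,0.5,0.2],[-0.743,0.823,-0.175,0,0,0.5,0.2],[-0.743,0.823,-0.175,0,0,0.5,0.2],[-0.743,0.823,-0.175,0,0,0.5,0.2],[-0.743,0.823,-0.175,0,0,0.5,0.2],[-0.743,0.823,-0.175,0,0,0.5,0.2],[-0.743,0.823,-0.175,0,0,0.5,0.2],[-0.743,0.823,-0.175,0,0,0.5,0.2]]]' | grep tcp; done
cat > sl.py <<'E'
import sys; from seg import *
for n in sys.argv[1:]:
    c=cap(n,n+"S"); P=cloud(c)
    for s in slats(c,P): print(n,"slat",np.round(s[:5],4).tolist(),"ang",np.round(s[5],1),s[6],s[7].round().tolist())
print(tcpT()[:3,3].round(4), r.get_state()["time_s"])
E
python3 sl.py wrist side scene
```

```text
tcp_pos: [0.4895, -0.0654, 0.2937]
tcp_pos: [0.5418, 0.1037, 0.3216]
tcp_pos: [0.6386, 0.2517, 0.3494]
wrist slat [0.4696, 0.2089, 0.0183, 0.0677, 0.0287] ang 0.6 1241 [225.0, 28.0]
wrist slat [0.4729, 0.2956, 0.0183, 0.0795, 0.029] ang -11.4 1385 [290.0, 31.0]
wrist slat [0.601, 0.1996, 0.0185, 0.1082, 0.0294] ang 1.7 1501 [221.0, 127.0]
wrist slat [0.6022, 0.2927, 0.0185, 0.1082, 0.0287] ang -9.6 1509 [286.0, 128.0]
wrist slat [0.7896, 0.2167, 0.0186, 0.0324, 0.014] ang -34.1 150 [236.0, 247.0]
side slat [0.4588, 0.2986, 0.0185, 0.1089, 0.0361] ang -14.2 144 [233.0, 153.0]
side slat [0.6034, 0.2941, 0.0184, 0.1074, 0.0355] ang -10.7 145 [271.0, 153.0]
side slat [0.448, 0.2068, 0.0183, 0.106, 0.0354] ang -2.5 160 [230.0, 169.0]
side slat [0.6023, 0.1993, 0.0185, 0.107, 0.0353] ang -0.2 165 [272.0, 170.0]
scene slat [0.4709, 0.2121, 0.0172, 0.0745, 0.0277] ang -0.5 120 [313.0, 212.0]
scene slat [0.4757, 0.2992, 0.0168, 0.0775, 0.03] ang -11.6 131 [334.0, 222.0]
scene slat [0.6039, 0.2021, 0.017, 0.1101, 0.0285] ang 1.0 233 [297.0, 240.0]
scene slat [0.6051, 0.2957, 0.0172, 0.1123, 0.03] ang -8.1 247 [323.0, 250.0]
[0.6386 0.2518 0.3483] 12.05
```

View pics/wristS.png

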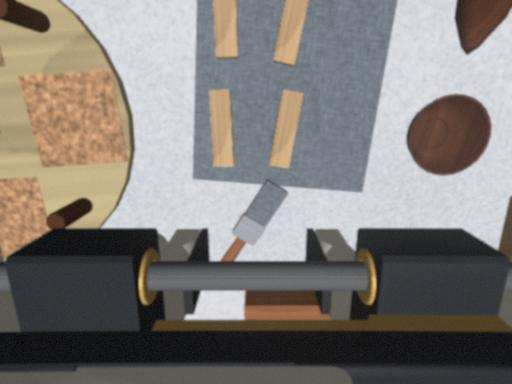

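```bash
python3 plan.py .602,.1995,.12,-178.5,16 .602,.1995,.030,-178.5,8 .602,.1995,.19,-178.5,8 .4689,-.1642,.19,-176.1,24 .4689,-.1642,.087,-176.1,8 | sed 's/np.float64//g'
```

```text
16 rows of [(0.116), (-0.162), (0.713), (-0.001), (-0.001), (-0.023)] turn -1.5
  via [0.62  0.226 0.234]
8 rows of [(0.0), (-0.0), (0.562), (-0.0), (-0.0), (-0.0)] turn -0.0
  via [0.602 0.2   0.075]
8 rows of [(-0.0), (0.0), (-1.0), (-0.0), (-0.0), (-0.0)] turn -0.0
  via [0.602 0.2   0.11 ]
24 rows of [(0.312), (-0.744), (-0.0), (-0.0), (0.0), (-0.025)] turn -2.4
  via [0.534 0.018 0.19 ]
8 rows of [(0.0), (-0.0), (0.644), (-0.0), (-0.0), (-0.0)] turn -0.0
  via [ 0.469 -0.164  0.138]
```

```bash
for i in 1 2; do python3 -m pendant '[[[0.116,-0.162,0.713,0,0,-0.023,0.2],[0.116,-0.162,0.713,0,0,-0.023,0.2],[0.116,-0.162,0.713,0,0,-0.023,0.2],[0.116,-0.162,0.713,0,0,-0.023,0.2],[0.116,-0.162,0.713,0,0,-0.023,0.2],[0.116,-0.162,0.713,0,0,-0.023,0.2],[0.116,-0.162,0.713,0,0,-0.023,0.2],[0.116,-0.162,0.713,0,0,-0.023,0.2]]]' 15| grep tcp; done
python3 -m pendant '[[[0,0,0.562,0,0,0,0.2],[0,0,0.562,0,0,0,0.2],[0,0,0.562,0,0,0,0.2],[0,0,0.562,0,0,0,0.2],[0,0,0.562,0,0,0,0.2],[0,0,0.562,0,0,0,0.2],[0,0,0.562,0,0,0,0.2],[0,0,0.562,0,0,0,0.2]]]'
python3 -m pendant '[[[0,0,0,0,0,0,-1],[0,0,0,0,0,0,-1],[0,0,0,0,0,0,-1],[0,0,0,0,0,0,-1],[0,0,0,0,0,0,-1],[0,0,0,0,0,0,-1],[0,0,0,0,0,0,-1],[0,0,0,0,0,0,-1]]]'
python3 -m pendant '[[[0,0,-1,0,0,0,-1],[0,0,-1,0,0,0,-1],[0,0,-1,0,0,0,-1],[0,0,-1,0,0,0,-1],[0,0,-1,0,0,0,-1],[0,0,-1,0,0,0,-1],[0,0,-1,0,0,0,-1],[0,0,-1,0,0,0,-1]]]'
```

```text
tcp_pos: [0.6191, 0.224, 0.2351]
tcp_pos: [0.6011, 0.1978, 0.1211]
time_s: 14.45
tcp_pos: [0.6017, 0.1987, 0.0304]
eef_rot: [-180.0, -0.0, -178.5]
contact_force: [-0.2, 0.6, -0.3]
gripper_width: 0.0524
gripper_force: 0.0
time_s: 15.25
tcp_pos: [0.6021, 0.1989, 0.032]
eef_rot: [180.0, 0.1, -178.5]
contact_force: [-0.4, 0.9, 5.4]
gripper_width: 0.0297
gripper_force: 15.0
time_s: 16.05
tcp_pos: [0.6013, 0.1984, 0.1918]
eef_rot: [-180.0, -0.1, -178.6]
contact_force: [0.5, 0.5, -0.8]
gripper_width: 0.03
gripper_force: 15.0
```

```bash
for i in 1 2 3; do python3 -m pendant '[[[0.312,-0.744,0,0,0,-0.025,-1],[0.312,-0.744,0,0,0,-0.025,-1],[0.312,-0.744,0,0,0,-0.025,-1],[0.312,-0.744,0,0,0,-0.025,-1],[0.312,-0.744,0,0,0,-0.025,-1],[0.312,-0.744,0,0,0,-0.025,-1],[0.312,-0.744,0,0,0,-0.025,-1],[0.312,-0.744,0,0,0,-0.025,-1]]]' | grep tcp; done
python3 plan.py .4689,-.1642,.087,-176.1,8; python3 look.py side
```

```text
tcp_pos: [0.5551, 0.0768, 0.1914]
tcp_pos: [0.5107, -0.0443, 0.1915]
tcp_pos: [0.4678, -0.1661, 0.1915]
8 rows of [np.float64(-0.008), np.float64(0.011), np.float64(0.653), np.float64(-0.0), np.float64(-0.0), np.float64(-0.001)] turn -0.0
  via [ 0.468 -0.165  0.139]
side handle [0.7046 0.004  0.1236] ang 49.0 40
side handle [ 0.721  -0.2293  0.1239] ang -41.1 53
side handle [ 0.4884 -0.2448  0.1242] ang -130.9 54
{'time_s': 18.5, 'joints': [3.042, 6.373, -26.156, 0.014, -57.508, -89.203], 'tcp_pos': [0.467, -0.167, 0.191], 'eef_rot': [-179.989, -0.038, -176.153], 'contact_force': [0.166, -1.545, -0.656], 'gripper_force': 15.0, 'gripper_width': 0.03}
```

```bash
python3 -m pendant '[[[-0.008,0.011,0.8,0,0,0,-1],[-0.008,0.011,0.8,0,0,0,-1],[-0.008,0.011,0.8,0,0,0,-1],[-0.008,0.011,0.8,0,0,0,-1],[-0.008,0.011,0.8,0,0,0,-1],[-0.008,0.011,0.6,0,0,0,-1],[-0.008,0.011,0.4,0,0,0,-1],[-0.008,0.011,0.2,0,0,0,-1]]]'
python3 -m pendant '[[[0,0,0,0,0,0,-1],[0,0,0,0,0,0,-0.2],[0,0,0,0,0,0,-0.1],[0,0,0,0,0,0,0],[0,0,0,0,0,0,0],[0,0,0,0,0,0,0],[0,0,0,0,0,0,0],[0,0,0,0,0,0,0]]]'
python3 -m pendant '[[[0,0,-0.5,0,0,0,0],[0,0,-1,0,0,0,0],[0,0,-1,0,0,0,0],[0,0,-1,0,0,0,0],[0,0,-1,0,0,0,0],[0,0,-1,0,0,0,0],[0,0,-1,0,0,0,0.2],[0,0,-1,0,0,0,0.2]]]'
python3 plan.py .603,.293,.19,-189.6,24 .603,.293,.030,-189.6,8| sed 's/np.float64//g'
```

```text
time_s: 19.3
tcp_pos: [0.4693, -0.1632, 0.0869]
eef_rot: [-180.0, -0.1, -176.1]
contact_force: [-5.3, 2.4, 21.5]
gripper_width: 0.0297
gripper_force: 15.0
time_s: 20.1
tcp_pos: [0.4695, -0.163, 0.0874]
eef_rot: [-180.0, -0.0, -176.1]
contact_force: [0.0, -0.4, 0.3]
gripper_width: 0.0437
gripper_force: 0.0
time_s: 20.9
tcp_pos: [0.4693, -0.1631, 0.2392]
eef_rot: [-180.0, 0.0, -176.1]
contact_force: [0.6, 0.5, 0.1]
gripper_width: 0.0513
gripper_force: 0.0
24 rows of [(-0.236), (0.964), (0.102), (0.0), (0.0), (0.14)] turn 13.5
  via [0.523 0.069 0.215]
8 rows of [(0.0), (-0.0), (1.0), (-0.0), (-0.0), (-0.0)] turn -0.0
  via [0.603 0.293 0.11 ]
```

```bash
for i in 1 2 3; do python3 -m pendant '[[[-0.236,0.964,0.102,0,0,0.14,0.2],[-0.236,0.964,0.102,0,0,0.14,0.2],[-0.236,0.964,0.102,0,0,0.14,0.2],[-0.236,0.964,0.102,0,0,0.14,0.2],[-0.236,0.964,0.102,0,0,0.14,0.2],[-0.236,0.964,0.102,0,0,0.14,0.2],[-0.236,0.964,0.102,0,0,0.14,0.2],[-0.236,0.964,0.102,0,0,0.14,0.2]]]' | grep tcp; done
python3 sl.py side scene wrist;python3 - <<'E'
from seg import *
c=cap("side"); P=cloud(c)
for s in slats(c,P,.062,.08,(.35,.6,-.25,0)): print("placed",np.round(s[:6],4))
E
```

```text
tcp_pos: [0.5022, -0.0069, 0.2219]
tcp_pos: [0.547, 0.1454, 0.2056]
tcp_pos: [0.6038, 0.2945, 0.1882]
side slat [0.4589, 0.2989, 0.019, 0.1085, 0.0352] ang -12.5 146 [233.0, 153.0]
side slat [0.6032, 0.2918, 0.0185, 0.107, 0.0345] ang -12.0 145 [271.0, 153.0]
side slat [0.4484, 0.2094, 0.018, 0.1053, 0.0346] ang -1.6 160 [230.0, 169.0]
scene slat [0.6053, 0.2958, 0.0172, 0.1106, 0.0292] ang -9.1 247 [323.0, 250.0]
wrist slat [0.4657, 0.2094, 0.0183, 0.0771, 0.0299] ang 0.6 3272 [136.0, 45.0]
wrist slat [0.4779, 0.2947, 0.0184, 0.068, 0.0293] ang -11.0 2818 [233.0, 42.0]
wrist slat [0.5794, 0.5165, 0.0116, 0.0163, 0.0088] ang 29.0 115 [483.0, 117.0]
wrist slat [0.6017, 0.2929, 0.0185, 0.1086, 0.0289] ang -9.3 3103 [255.0, 175.0]
wrist slat [0.6372, 0.5064, 0.0122, 0.016, 0.0101] ang -34.9 133 [470.0, 176.0]
[0.6035 0.2944 0.1875] 23.45
placed [ 0.4695 -0.1626  0.0735  0.1094  0.0332  3.0581]
```

```bash
python3 -m pendant '[[[0.008,-0.012,0.98,0,0,0,0.2],[0.008,-0.012,0.98,0,0,0,0.2],[0.008,-0.012,0.98,0,0,0,0.2],[0.008,-0.012,0.98,0,0,0,0.2],[0.008,-0.012,0.98,0,0,0,0.2],[0.008,-0.012,0.98,0,0,0,0.2],[0.008,-0.012,0.98,0,0,0,0.2],[0.008,-0.012,0.98,0,0,0,0.2]]]'
python3 -m pendant '[[[0,0,0,0,0,0,-1],[0,0,0,0,0,0,-1],[0,0,0,0,0,0,-1],[0,0,0,0,0,0,-1],[0,0,0,0,0,0,-1],[0,0,0,0,0,0,-1],[0,0,0,0,0,0,-1],[0,0,0,0,0,0,-1]]]'
python3 -m pendant '[[[0,0,-1,0,0,0,-1],[0,0,-1,0,0,0,-1],[0,0,-1,0,0,0,-1],[0,0,-1,0,0,0,-1],[0,0,-1,0,0,0,-1],[0,0,-1,0,0,0,-1],[0,0,-1,0,0,0,-1],[0,0,-1,0,0,0,-1]]]'
python3 plan.py .4641,-.0944,.19,-176.1,24 .4641,-.0944,.0885,-176.1,8| sed 's/np.float64//g'
```

```text
time_s: 24.3
tcp_pos: [0.6017, 0.2909, 0.0314]
eef_rot: [180.0, 0.0, 170.4]
contact_force: [-0.2, 0.1, -0.7]
gripper_width: 0.0526
gripper_force: 0.0
time_s: 25.1
tcp_pos: [0.6024, 0.2919, 0.0332]
eef_rot: [179.9, 0.1, 170.4]
contact_force: [-0.3, -0.2, 6.5]
gripper_width: 0.0297
gripper_force: 15.0
time_s: 25.9
tcp_pos: [0.6013, 0.2913, 0.1926]
eef_rot: [180.0, -0.0, 170.4]
contact_force: [0.6, -0.7, -0.7]
gripper_width: 0.03
gripper_force: 15.0
24 rows of [(0.242), (-0.82), (0.005), (0.0), (-0.0), (-0.14)] turn -13.5
  via [0.521 0.102 0.191]
8 rows of [(0.0), (-0.0), (0.634), (-0.0), (-0.0), (-0.0)] turn -0.0
  via [ 0.464 -0.094  0.139]
```

```bash
for i in 1 2 3; do python3 -m pendant '[[[0.242,-0.82,0,0,0,-0.14,-1],[0.242,-0.82,0,0,0,-0.14,-1],[0.242,-0.82,0,0,0,-0.14,-1],[0.242,-0.82,0,0,0,-0.14,-1],[0.242,-0.82,0,0,0,-0.14,-1],[0.242,-0.82,0,0,0,-0.14,-1],[0.242,-0.82,0,0,0,-0.14,-1],[0.242,-0.82,0,0,0,-0.14,-1]]]' | grep tcp; done
python3 -m pendant '[[[0,0,0.8,0,0,0,-1],[0,0,0.8,0,0,0,-1],[0,0,0.8,0,0,0,-1],[0,0,0.8,0,0,0,-1],[0,0,0.8,0,0,0,-1],[0,0,0.6,0,0,0,-1],[0,0,0.38,0,0,0,-1],[0,0,0.16,0,0,0,-1]]]'
```

```text
tcp_pos: [0.5453, 0.1652, 0.1917]
tcp_pos: [0.4995, 0.0364, 0.1917]
tcp_pos: [0.4637, -0.0955, 0.1917]
time_s: 29.1
tcp_pos: [0.4639, -0.0948, 0.0883]
eef_rot: [-180.0, -0.1, -176.1]
contact_force: [-0.5, 0.1, 0.8]
gripper_width: 0.0299
gripper_force: 15.0
```

```bash
python3 -m pendant '[[[0,0,0.03,0,0,0,-1],[0,0,0,0,0,0,-0.2],[0,0,0,0,0,0,-0.1],[0,0,0,0,0,0,0],[0,0,0,0,0,0,0],[0,0,0,0,0,0,0],[0,0,0,0,0,0,0],[0,0,0,0,0,0,0]]]'
python3 -m pendant '[[[0,0,-0.5,0,0,0,0],[0,0,-1,0,0,0,0],[0,0,-1,0,0,0,0],[0,0,-1,0,0,0,0],[0,0,-1,0,0,0,0],[0,0,-1,0,0,0,0],[0,0,-1,0,0,0,0.2],[0,0,-1,0,0,0,0.2]]]'
python3 plan.py .4485,.209,.19,-179.4,16 | sed 's/np.float64//g'; python3 sl.py side
```

```text
time_s: 29.9
tcp_pos: [0.4644, -0.0944, 0.0883]
eef_rot: [-180.0, 0.0, -176.1]
contact_force: [-0.2, 0.7, 0.5]
gripper_width: 0.0438
gripper_force: 0.0
time_s: 30.7
tcp_pos: [0.4642, -0.0944, 0.24]
eef_rot: [180.0, 0.0, -176.1]
contact_force: [0.7, 0.2, 0.3]
gripper_width: 0.0509
gripper_force: 0.0
16 rows of [(0.01), (0.95), (0.156), (0.0), (0.001), (0.051)] turn 3.3
  via [0.454 0.057 0.215]
[ 0.4658 -0.0946  0.2434] 30.75
```

```bash
for i in 1 2; do python3 -m pendant '[[[0.01,0.95,0.156,0,0,0.051,0.2],[0.01,0.95,0.156,0,0,0.051,0.2],[0.01,0.95,0.156,0,0,0.051,0.2],[0.01,0.95,0.156,0,0,0.051,0.2],[0.01,0.95,0.156,0,0,0.051,0.2],[0.01,0.95,0.156,0,0,0.051,0.2],[0.01,0.95,0.156,0,0,0.051,0.2],[0.01,0.95,0.156,0,0,0.051,0.2]]]' | grep tcp; done
python3 sl.py side scene wrist
```

```text
tcp_pos: [0.4543, 0.058, 0.2139]
tcp_pos: [0.4488, 0.21, 0.1889]
side slat [0.4593, 0.299, 0.0188, 0.1074, 0.0328] ang -13.2 143 [233.0, 153.0]
side slat [0.4483, 0.2087, 0.0179, 0.1058, 0.0306] ang -0.3 161 [230.0, 169.0]
scene slat [0.4514, 0.2116, 0.0165, 0.1128, 0.0286] ang 0.7 201 [314.0, 207.0]
scene slat [0.4593, 0.302, 0.017, 0.1116, 0.0289] ang -12.3 214 [337.0, 217.0]
wrist slat [0.4485, 0.2087, 0.0184, 0.1088, 0.0289] ang 0.3 3074 [255.0, 176.0]
wrist slat [0.4547, 0.2991, 0.0184, 0.1046, 0.0294] ang -11.6 2968 [346.0, 182.0]
[0.4487 0.2098 0.1886] 32.5
```

View pics/sideS.png

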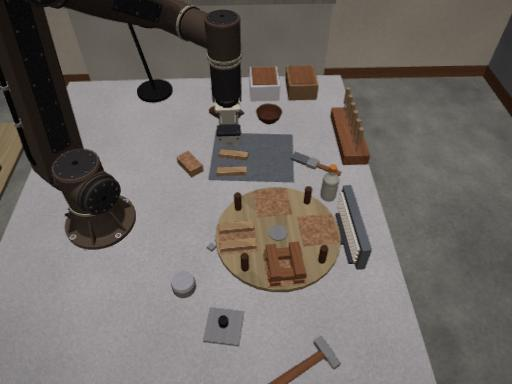

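```bash
python3 -m pendant '[[[0,-0.007,0.985,0,0,0,0.2],[0,-0.007,0.985,0,0,0,0.2],[0,-0.007,0.985,0,0,0,0.2],[0,-0.007,0.985,0,0,0,0.2],[0,-0.007,0.985,0,0,0,0.2],[0,-0.007,0.985,0,0,0,0.2],[0,-0.007,0.985,0,0,0,0.2],[0,-0.007,0.985,0,0,0,0.2]]]'
python3 -m pendant '[[[0,0,0,0,0,0,-1],[0,0,0,0,0,0,-1],[0,0,0,0,0,0,-1],[0,0,0,0,0,0,-1],[0,0,0,0,0,0,-1],[0,0,0,0,0,0,-1],[0,0,0,0,0,0,-1],[0,0,0,0,0,0,-1]]]'
python3 -m pendant '[[[0,0,-1,0,0,0,-1],[0,0,-1,0,0,0,-1],[0,0,-1,0,0,0,-1],[0,0,-1,0,0,0,-1],[0,0,-1,0,0,0,-1],[0,0,-1,0,0,0,-1],[0,0,-1,0,0,0,-1],[0,0,-1,0,0,0,-1]]]'
python3 plan.py .5014,-.1269,.20,-86.1,32 | sed 's/np.float64//g'
```

```text
time_s: 33.3
tcp_pos: [0.4491, 0.2075, 0.0306]
eef_rot: [180.0, 0.0, -179.4]
contact_force: [0.5, 0.3, -0.7]
gripper_width: 0.0528
gripper_force: 0.0
time_s: 34.1
tcp_pos: [0.4495, 0.2085, 0.0319]
eef_rot: [179.9, 0.1, -179.4]
contact_force: [-0.2, -1.9, 7.5]
gripper_width: 0.0294
gripper_force: 15.0
time_s: 34.9
tcp_pos: [0.4486, 0.208, 0.192]
eef_rot: [180.0, 0.0, -179.4]
contact_force: [0.8, 0.1, -0.8]
gripper_width: 0.0299
gripper_force: 15.0
32 rows of [(0.355), (-0.475), (-0.013), (0.0), (0.0), (-0.729)] turn -93.3
  via [0.403 0.029 0.196]
```

```bash
python3 plan.py .53,.06,.2,-179.4,8 .5014,-.1269,.20,-86.1,24 | sed 's/np.float64//g'
```

```text
8 rows of [(-0.499), (-0.93), (-0.05), (0.001), (0.001), (-0.0)] turn -0.0
  via [0.489 0.134 0.196]
24 rows of [(0.357), (-0.259), (-0.0), (-0.0), (0.0), (-0.972)] turn -93.3
  via [ 0.475 -0.027  0.2  ]
```

```bash
python3 -m pendant '[[[-0.499,-0.93,-0.05,0,0,0,-1],[-0.499,-0.93,-0.05,0,0,0,-1],[-0.499,-0.93,-0.05,0,0,0,-1],[-0.499,-0.93,-0.05,0,0,0,-1],[-0.499,-0.93,-0.05,0,0,0,-1],[-0.499,-0.93,-0.05,0,0,0,-1],[-0.499,-0.93,-0.05,0,0,0,-1],[-0.499,-0.93,-0.05,0,0,0,-1]]]' | grep tcp
for i in 1 2 3; do python3 -m pendant '[[[0.357,-0.259,0,0,0,-0.972,-1],[0.357,-0.259,0,0,0,-0.972,-1],[0.357,-0.259,0,0,0,-0.972,-1],[0.357,-0.259,0,0,0,-0.972,-1],[0.357,-0.259,0,0,0,-0.972,-1],[0.357,-0.259,0,0,0,-0.972,-1],[0.357,-0.259,0,0,0,-0.972,-1],[0.357,-0.259,0,0,0,-0.972,-1]]]' | grep -E "tcp|eef|width"; done
python3 look.py side; python3 plan.py .5014,-.1269,.1065,-86.1,8 | sed 's/np.float64//g'
python3 - <<'E'
from seg import *
c=cap("side"); P=cloud(c)
for s in slats(c,P,.062,.08,(.35,.6,-.25,0)): print("placed",np.round(s[:6],4),s[6])
E
```

```text
tcp_pos: [0.5304, 0.0593, 0.1992]
tcp_pos: [0.4851, 0.0063, 0.1991]
eef_rot: [180.0, 0.0, -148.1]
gripper_width: 0.0296
tcp_pos: [0.4747, -0.0626, 0.1991]
eef_rot: [-180.0, 0.0, -117.0]
gripper_width: 0.03
tcp_pos: [0.5015, -0.1271, 0.1991]
eef_rot: [-180.0, 0.0, -85.9]
gripper_width: 0.0298
side handle [0.7052 0.0024 0.1238] ang 48.4 42
side handle [ 0.7207 -0.2292  0.1239] ang -41.1 53
side handle [ 0.4882 -0.245   0.1246] ang -130.9 54
{'time_s': 38.15, 'joints': [7.472, 8.039, -23.054, 0.016, -58.872, -3.187], 'tcp_pos': [0.502, -0.128, 0.199], 'eef_rot': [-179.964, -0.012, -85.707], 'contact_force': [1.584, -0.968, 0.465], 'gripper_force': 15.0, 'gripper_width': 0.03}
8 rows of [(-0.005), (0.005), (0.579), (-0.001), (-0.0), (0.012)] turn 0.4
  via [ 0.502 -0.127  0.153]
placed [ 0.4508 -0.0945  0.0736  0.0808  0.0333  4.4005] 194
placed [ 0.4698 -0.1632  0.0735  0.1095  0.0341  5.1476] 289
```

```bash
python3 -m pendant '[[[0,0,0.75,0,0,0,-1],[0,0,0.75,0,0,0,-1],[0,0,0.75,0,0,0,-1],[0,0,0.75,0,0,0,-1],[0,0,0.75,0,0,0,-1],[0,0,0.5,0,0,0,-1],[0,0,0.25,0,0,0,-1],[0,0,0.12,0,0,0,-1]]]'
python3 -m pendant '[[[0,0,0,0,0,0,-1],[0,0,0,0,0,0,-0.2],[0,0,0,0,0,0,-0.1],[0,0,0,0,0,0,0],[0,0,0,0,0,0,0],[0,0,0,0,0,0,0],[0,0,0,0,0,0,0],[0,0,0,0,0,0,0]]]'
python3 -m pendant '[[[0,0,-0.5,0,0,0,0],[0,0,-1,0,0,0,0],[0,0,-1,0,0,0,0],[0,0,-1,0,0,0,0],[0,0,-1,0,0,0,0],[0,0,-1,0,0,0,0],[0,0,-0.5,0,0,0,0.2],[0,0,0,0,0,0,0.2]]]'
python3 plan.py .53,.06,.2,-179.4,24 .458,.2985,.19,-191.5,16  | sed 's/np.float64//g'
```

```text
time_s: 39.0
tcp_pos: [0.5014, -0.1267, 0.1062]
eef_rot: [180.0, -0.0, -86.1]
contact_force: [0.6, 0.4, -0.2]
gripper_width: 0.0298
gripper_force: 15.0
time_s: 39.8
tcp_pos: [0.5015, -0.1268, 0.1064]
eef_rot: [-180.0, 0.0, -86.1]
contact_force: [0.9, 0.1, 0.5]
gripper_width: 0.0436
gripper_force: 0.0
time_s: 40.6
tcp_pos: [0.5023, -0.1268, 0.2281]
eef_rot: [-179.8, -0.0, -86.1]
contact_force: [-0.6, 1.2, -0.9]
gripper_width: 0.0516
gripper_force: 0.0
24 rows of [(-0.372), (0.236), (0.058), (-0.001), (0.002), (0.972)] turn 93.3
  via [ 0.476 -0.027  0.214]
16 rows of [(0.291), (0.724), (0.031), (-0.0), (-0.0), (0.189)] turn 12.1
  via [0.488 0.177 0.195]
```

```bash
for i in 1 2 3; do python3 -m pendant '[[[-0.372,0.236,0.058,0,0,0.972,0.2],[-0.372,0.236,0.058,0,0,0.972,0.2],[-0.372,0.236,0.058,0,0,0.972,0.2],[-0.372,0.236,0.058,0,0,0.972,0.2],[-0.372,0.236,0.058,0,0,0.972,0.2],[-0.372,0.236,0.058,0,0,0.972,0.2],[-0.372,0.236,0.058,0,0,0.972,0.2],[-0.372,0.236,0.058,0,0,0.972,0.2]]]' | grep tcp; done
for i in 1 2; do python3 -m pendant '[[[0.291,0.724,0.031,0,0,0.189,0.2],[0.291,0.724,0.031,0,0,0.189,0.2],[0.291,0.724,0.031,0,0,0.189,0.2],[0.291,0.724,0.031,0,0,0.189,0.2],[0.291,0.724,0.031,0,0,0.189,0.2],[0.291,0.724,0.031,0,0,0.189,0.2],[0.291,0.724,0.031,0,0,0.189,0.2],[0.291,0.724,0.031,0,0,0.189,0.2]]]' | grep tcp; done
python3 sl.py side wrist; python3 - <<'E'
from seg import *
c=cap("side"); P=cloud(c)
for s in slats(c,P,.080,.1,(.35,.6,-.25,0)): print("placed L2",np.round(s[:6],4),s[6])
for s in slats(c,P,.062,.08,(.35,.6,-.25,0)): print("placed L1",np.round(s[:6],4),s[6])
E
```

```text
tcp_pos: [0.4739, -0.0623, 0.2159]
tcp_pos: [0.4843, 0.0066, 0.2066]
tcp_pos: [0.5288, 0.0602, 0.1972]
tcp_pos: [0.486, 0.1777, 0.1924]
tcp_pos: [0.4564, 0.2988, 0.1873]
side slat [0.4762, 0.2799, 0.019, 0.1088, 0.0336] ang -10.8 149 [238.0, 156.0]
wrist slat [0.4731, 0.279, 0.0185, 0.109, 0.0284] ang -11.7 2950 [240.0, 197.0]
[0.4564 0.2996 0.1873] 44.7
placed L2 [ 5.03000e-01 -1.27000e-01  9.13000e-02  1.12900e-01  2.99000e-02
 -8.64722e+01] 281
placed L1 [ 0.4483 -0.0963  0.0734  0.0755  0.0319  4.3477] 185
placed L1 [ 0.4521 -0.1632  0.0733  0.0745  0.0326  3.9635] 197
```

```bash
python3 -m pendant '[[[-0.265,-0.199,0.977,0,0,0,0.2],[-0.265,-0.199,0.977,0,0,0,0.2],[-0.265,-0.199,0.977,0,0,0,0.2],[-0.265,-0.199,0.977,0,0,0,0.2],[0,0,0.977,0,0,0,0.2],[0,0,0.977,0,0,0,0.2],[0,0,0.977,0,0,0,0.2],[0,0,0.977,0,0,0,0.2]]]'
python3 -m pendant '[[[0,0,0,0,0,0,-1],[0,0,0,0,0,0,-1],[0,0,0,0,0,0,-1],[0,0,0,0,0,0,-1],[0,0,0,0,0,0,-1],[0,0,0,0,0,0,-1],[0,0,0,0,0,0,-1],[0,0,0,0,0,0,-1]]]'
python3 -m pendant '[[[0,0,-1,0,0,0,-1],[0,0,-1,0,0,0,-1],[0,0,-1,0,0,0,-1],[0,0,-1,0,0,0,-1],[0,0,-1,0,0,0,-1],[0,0,-1,0,0,0,-1],[0,0,-1,0,0,0,-1],[0,0,-1,0,0,0,-1]]]'
python3 plan.py .53,.08,.2,-179.4,16 .4316,-.1317,.20,-86.1,24 | sed 's/np.float64//g'
```

```text
time_s: 45.55
tcp_pos: [0.4745, 0.2777, 0.0311]
eef_rot: [-180.0, -0.0, 168.5]
contact_force: [-0.1, 0.3, -0.5]
gripper_width: 0.0526
gripper_force: 0.0
time_s: 46.35
tcp_pos: [0.4751, 0.2792, 0.0333]
eef_rot: [179.9, 0.1, 168.5]
contact_force: [-0.6, -0.3, 7.6]
gripper_width: 0.0298
gripper_force: 15.0
time_s: 47.15
tcp_pos: [0.4744, 0.2787, 0.1932]
eef_rot: [180.0, -0.0, 168.5]
contact_force: [0.4, 0.5, -1.2]
gripper_width: 0.0294
gripper_force: 15.0
16 rows of [(-0.236), (-0.601), (-0.021), (0.0), (-0.0), (-0.189)] turn -12.1
  via [0.497 0.178 0.197]
24 rows of [(0.512), (-0.184), (-0.0), (-0.0), (0.0), (-0.972)] turn -93.3
  via [ 0.435 -0.005  0.2  ]
```

```bash
for i in 1 2; do python3 -m pendant '[[[-0.236,-0.601,-0.021,0,0,-0.189,-1],[-0.236,-0.601,-0.021,0,0,-0.189,-1],[-0.236,-0.601,-0.021,0,0,-0.189,-1],[-0.236,-0.601,-0.021,0,0,-0.189,-1],[-0.236,-0.601,-0.021,0,0,-0.189,-1],[-0.236,-0.601,-0.021,0,0,-0.189,-1],[-0.236,-0.601,-0.021,0,0,-0.189,-1],[-0.236,-0.601,-0.021,0,0,-0.189,-1]]]' | grep tcp; done
for i in 1 2 3; do python3 -m pendant '[[[0.512,-0.184,0,0,0,-0.972,-1],[0.512,-0.184,0,0,0,-0.972,-1],[0.512,-0.184,0,0,0,-0.972,-1],[0.512,-0.184,0,0,0,-0.972,-1],[0.512,-0.184,0,0,0,-0.972,-1],[0.512,-0.184,0,0,0,-0.972,-1],[0.512,-0.184,0,0,0,-0.972,-1],[0.512,-0.184,0,0,0,-0.972,-1]]]' | grep -E "tcp|eef|width"; done
python3 plan.py .4316,-.1317,.107,-86.1,8 | sed 's/np.float64//g'
python3 - <<'E'
from seg import *
c=cap("side"); P=cloud(c)
for s in slats(c,P,.080,.1,(.35,.6,-.25,0)): print("placed L2",np.round(s[:6],4),s[6])
for s in slats(c,P,.062,.08,(.35,.6,-.25,0)): print("placed L1",np.round(s[:6],4),s[6])
E
python3 look.py side
```

```text
tcp_pos: [0.497, 0.1775, 0.1958]
tcp_pos: [0.53, 0.0797, 0.1991]
tcp_pos: [0.4582, 0.0319, 0.1991]
eef_rot: [180.0, 0.0, -148.1]
gripper_width: 0.0301
tcp_pos: [0.4221, -0.0462, 0.1992]
eef_rot: [-180.0, 0.0, -117.0]
gripper_width: 0.0297
tcp_pos: [0.4316, -0.1317, 0.1991]
eef_rot: [-180.0, 0.0, -85.9]
gripper_width: 0.0297
8 rows of [(-0.0), (0.0), (0.576), (-0.001), (0.001), (0.005)] turn 0.2
  via [ 0.432 -0.132  0.153]
placed L2 [ 5.03100e-01 -1.27300e-01  9.10000e-02  1.12500e-01  3.01000e-02
 -8.61259e+01] 284
placed L1 [ 0.4663 -0.0947  0.0733  0.0392  0.036   5.0911] 97
placed L1 [ 0.4527 -0.1637  0.0732  0.0754  0.0343  4.4028] 199
side handle [0.7046 0.0031 0.1243] ang 48.8 40
side handle [ 0.7208 -0.229   0.1244] ang -41.0 51
side handle [ 0.4883 -0.2449  0.1242] ang -130.9 55
{'time_s': 51.25, 'joints': [8.136, 1.461, -30.462, -0.001, -58.072, -4.222], 'tcp_pos': [0.432, -0.132, 0.199], 'eef_rot': [-179.995, 0.001, -86.086], 'contact_force': [-0.053, 1.025, -0.275], 'gripper_force': 14.998, 'gripper_width': 0.03}
```

```bash
python3 -m pendant '[[[0,0,0.75,0,0,0,-1],[0,0,0.75,0,0,0,-1],[0,0,0.75,0,0,0,-1],[0,0,0.75,0,0,0,-1],[0,0,0.75,0,0,0,-1],[0,0,0.5,0,0,0,-1],[0,0,0.25,0,0,0,-1],[0,0,0.12,0,0,0,-1]]]'
python3 -m pendant '[[[0,0,0,0,0,0,-1],[0,0,0,0,0,0,-0.2],[0,0,0,0,0,0,-0.1],[0,0,0,0,0,0,0],[0,0,0,0,0,0,0],[0,0,0,0,0,0,0],[0,0,0,0,0,0,0],[0,0,0,0,0,0,0]]]'
python3 -m pendant '[[[0,0,-0.5,0,0,0,0],[0,0,-1,0,0,0,0],[0,0,-1,0,0,0,0],[0,0,-1,0,0,0,0],[0,0,-1,0,0,0,0],[0,0,-1,0,0,0,0],[0,0,-0.5,0,0,0,0.2],[0,0,0,0,0,0,0.2]]]'
python3 plan.py .424,-.32,.22,-99.7,16  | sed 's/np.float64//g'
```

```text
time_s: 52.05
tcp_pos: [0.4317, -0.1312, 0.1064]
eef_rot: [180.0, -0.0, -86.1]
contact_force: [0.2, 0.1, -0.8]
gripper_width: 0.0298
gripper_force: 15.0
time_s: 52.85
tcp_pos: [0.4318, -0.1314, 0.1066]
eef_rot: [180.0, 0.0, -86.1]
contact_force: [-0.6, -0.5, 0.6]
gripper_width: 0.0439
gripper_force: 0.0
time_s: 53.65
tcp_pos: [0.4326, -0.1314, 0.2282]
eef_rot: [-179.8, -0.0, -86.1]
contact_force: [-0.1, -0.2, -0.9]
gripper_width: 0.0516
gripper_force: 0.0
16 rows of [(0.592), (0.001), (0.026), (-0.003), (0.0), (0.213)] turn 13.6
  via [ 0.434 -0.226  0.224]
```

```bash
for i in 1 2; do python3 -m pendant '[[[0.592,0,0.026,0,0,0.213,0.2],[0.592,0,0.026,0,0,0.213,0.2],[0.592,0,0.026,0,0,0.213,0.2],[0.592,0,0.026,0,0,0.213,0.2],[0.592,0,0.026,0,0,0.213,0.2],[0.592,0,0.026,0,0,0.213,0.2],[0.592,0,0.026,0,0,0.213,0.2],[0.592,0,0.026,0,0,0.213,0.2]]]' | grep tcp; done
cat > pl.py <<'E'
import sys; from seg import *
for n in sys.argv[1:]:
    c=cap(n,n+"P"); P=cloud(c); X,Y,Z=np.moveaxis(P,2,0); ok=(c["depth"]>0)&(X>.3)&(X<.6)&(Y<-.27)&(Y>-.6)
    for k in comps(c,ok&(Z>.04)&(Z<.055),20): print(n,"knob",P[k].mean(0).round(4),k.sum(), "x",P[k][:,0].min().round(4),P[k][:,0].max().round(4))
    for k in comps(c,ok&(Z>.007)&(Z<.018),200): print(n,"plate",cv2.minAreaRect(P[k][:,:2].astype(np.float32)),np.median(Z[k]).round(4))
    for zr,b in (((.08,.1),'L2'),((.062,.08),'L1')):
        for s in slats(c,P,*zr,(.35,.6,-.25,0)): print(n,b,np.round(s[:6],4),s[6])
E
python3 pl.py side wrist
```

```text
tcp_pos: [0.4333, -0.2271, 0.2223]
tcp_pos: [0.4235, -0.3212, 0.2182]
side knob [ 0.5336 -0.2954  0.0506] 245 x 0.4695 0.5995
side knob [ 0.3157 -0.2837  0.0451] 99 x 0.3 0.3368
side knob [ 0.4233 -0.4003  0.0472] 84 x 0.4091 0.4366
side plate ((0.4229529798030853, -0.398422509431839), (0.10269444435834885, 0.10071045160293579), 80.02071380615234) 0.0118
side L2 [ 5.01800e-01 -1.12900e-01  9.14000e-02  8.44000e-02  3.06000e-02
 -8.51943e+01] 185
wrist knob [ 0.4227 -0.3989  0.0484] 717 x 0.409 0.4366
wrist knob [ 0.3149 -0.2843  0.0453] 846 x 0.3001 0.3344
wrist knob [ 0.5269 -0.3009  0.049 ] 916 x 0.4652 0.5994
wrist plate ((0.42279908061027527, -0.39871668815612793), (0.09997502714395523, 0.10102730989456177), 80.1207504272461) 0.0125
```

View pics/wristP.png

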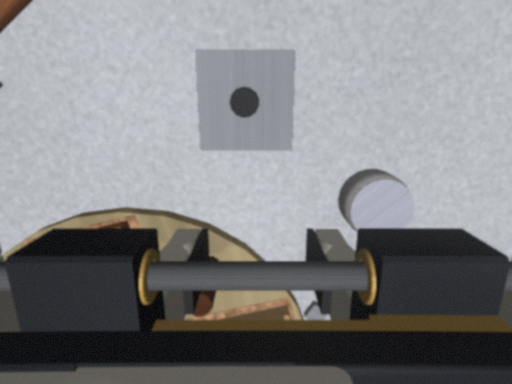

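```bash
python3 plan.py .4228,-.399,.12,-99.7,8 .4228,-.399,.039,-99.7,8 | sed 's/np.float64//g'
```

```text
8 rows of [(0.478), (-0.079), (0.612), (0.001), (-0.0), (-0.005)] turn -0.1
  via [ 0.423 -0.36   0.169]
8 rows of [(0.0), (-0.0), (0.506), (-0.0), (-0.0), (0.0)] turn 0.0
  via [ 0.423 -0.399  0.08 ]
```

```bash
python3 -m pendant '[[[0.478,-0.079,0.612,0,0,0,0.2],[0.478,-0.079,0.612,0,0,0,0.2],[0.478,-0.079,0.612,0,0,0,0.2],[0.478,-0.079,0.612,0,0,0,0.2],[0.478,-0.079,0.612,0,0,0,0.2],[0.478,-0.079,0.612,0,0,0,0.2],[0.478,-0.079,0.612,0,0,0,0.2],[0.478,-0.079,0.612,0,0,0,0.2]]]' 40 | grep tcp
python3 -m pendant '[[[0,0,0.506,0,0,0,0.2],[0,0,0.506,0,0,0,0.2],[0,0,0.506,0,0,0,0.2],[0,0,0.506,0,0,0,0.2],[0,0,0.506,0,0,0,0.2],[0,0,0.506,0,0,0,0.2],[0,0,0.506,0,0,0,0.2],[0,0,0.506,0,0,0,0.2]]]'
python3 -m pendant '[[[0,0,0,0,0,0,-1],[0,0,0,0,0,0,-1],[0,0,0,0,0,0,-1],[0,0,0,0,0,0,-1],[0,0,0,0,0,0,-1],[0,0,0,0,0,0,-1],[0,0,0,0,0,0,-1],[0,0,0,0,0,0,-1]]]'
python3 -m pendant '[[[0,0,-0.3,0,0,0,-1],[0,0,-0.6,0,0,0,-1],[0,0,-1,0,0,0,-1],[0,0,-1,0,0,0,-1],[0,0,-1,0,0,0,-1],[0,0,-1,0,0,0,-1],[0,0,-1,0,0,0,-1],[0,0,-1,0,0,0,-1]]]'
python3 -m pendant '[[[0,0,-1,0,0,0,-1],[0,0,-1,0,0,0,-1],[0,0,-0.5,0,0,0,-1],[0,0,0,0,0,0,-1],[0,0,0,0,0,0,-1],[0,0,0,0,0,0,-1],[0,0,0,0,0,0,-1],[0,0,0,0,0,0,-1]]]'
python3 plan.py .4665,-.1293,.23,-86.1,24 .4665,-.1293,.131,-86.1,8| sed 's/np.float64//g'; python3 look.py side; python3 pl.py side
```

```text
tcp_pos: [0.4231, -0.3986, 0.1192]
time_s: 56.95
tcp_pos: [0.4232, -0.3977, 0.0386]
eef_rot: [-180.0, -0.0, -99.7]
contact_force: [0.2, -0.7, 0.3]
gripper_width: 0.0523
gripper_force: 0.0
time_s: 57.75
tcp_pos: [0.4231, -0.3978, 0.0398]
eef_rot: [-180.0, -0.0, -99.7]
contact_force: [-2.8, 0.4, 5.5]
gripper_width: 0.0271
gripper_force: 40.0
time_s: 58.55
tcp_pos: [0.4229, -0.3973, 0.1786]
eef_rot: [-180.0, 0.0, -99.7]
contact_force: [1.3, -0.4, -4.6]
gripper_width: 0.0274
gripper_force: 40.0
time_s: 59.35
tcp_pos: [0.4229, -0.3976, 0.2266]
eef_rot: [179.9, 0.0, -99.7]
contact_force: [-0.2, -0.4, -4.6]
gripper_width: 0.0275
gripper_force: 40.0
24 rows of [(-0.564), (-0.06), (-0.007), (0.001), (0.0), (-0.142)] turn -13.6
  via [ 0.453 -0.265  0.228]
8 rows of [(0.0), (-0.0), (0.619), (0.0), (0.0), (0.0)] turn 0.0
  via [ 0.466 -0.129  0.181]
side handle [0.7049 0.0032 0.1241] ang 48.7 40
side handle [ 0.4726 -0.0128  0.1243] ang 138.9 42
side handle [ 0.7207 -0.2287  0.1242] ang -41.0 49
side handle [ 0.4881 -0.2445  0.1238] ang -131.1 54
{'time_s': 59.4, 'joints': [-23.939, 12.631, -13.341, -0.0, -64.093, 14.212], 'tcp_pos': [0.423, -0.398, 0.227], 'eef_rot': [179.937, 0.016, -99.727], 'contact_force': [-0.1, -0.79, -4.918], 'gripper_force': 39.999, 'gripper_width': 0.027}
side knob [ 0.5542 -0.3041  0.0503] 127 x 0.5213 0.5993
side knob [ 0.3118 -0.292   0.0445] 55 x 0.3002 0.3288
side L2 [ 5.03200e-01 -1.28400e-01  9.12000e-02  1.12200e-01  3.00000e-02
 -8.60637e+01] 290
side L1 [ 4.71300e-01 -9.47000e-02  7.31000e-02  3.41000e-02  2.85000e-02
 -8.45463e+01] 76
side L1 [ 4.75600e-01 -1.63200e-01  7.33000e-02  3.19000e-02  2.85000e-02
 -8.38253e+01] 64
```

```bash
python3 -c "
import cv2; a=cv2.imread('pics/sideP.png')[170:330,170:380]; cv2.imwrite('pics/crop1.png',cv2.resize(a,None,fx=3.5,fy=3.5,interpolation=2))"; for i in 1 2; do python3 -m pendant '[[[-0.564,-0.06,-0.007,0,0,-0.142,-1],[-0.564,-0.06,-0.007,0,0,-0.142,-1],[-0.564,-0.06,-0.007,0,0,-0.142,-1],[-0.564,-0.06,-0.007,0,0,-0.142,-1],[-0.564,-0.06,-0.007,0,0,-0.142,-1],[-0.564,-0.06,-0.007,0,0,-0.142,-1],[-0.564,-0.06,-0.007,0,0,-0.142,-1],[-0.564,-0.06,-0.007,0,0,-0.142,-1]]]' | grep tcp; done; python3 pl.py scene
```

```text
tcp_pos: [0.445, -0.3086, 0.2286]
tcp_pos: [0.4595, -0.2191, 0.2297]
scene knob [ 0.5054 -0.2808  0.0519] 34 x 0.4795 0.5269
scene L2 [ 4.33900e-01 -1.28900e-01  8.95000e-02  1.10400e-01  3.44000e-02
 -8.76222e+01] 202
scene L2 [ 5.01000e-01 -1.24300e-01  8.94000e-02  1.10800e-01  4.35000e-02
 -8.76038e+01] 227
scene L1 [ 4.66400e-01 -1.63400e-01  7.25000e-02  3.85000e-02  3.48000e-02
 -8.76916e+01] 64
scene L1 [ 0.4558 -0.0924  0.0717  0.039   0.035   1.4813] 67
```

View pics/crop1.png

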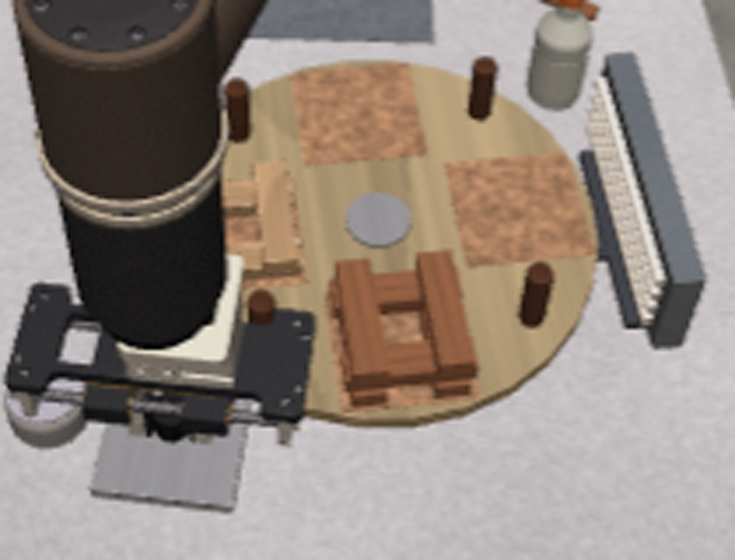

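```bash
python3 -m pendant '[[[-0.564,-0.06,-0.007,0,0,-0.142,-1],[-0.564,-0.06,-0.007,0,0,-0.142,-1],[-0.564,-0.06,-0.007,0,0,-0.142,-1],[-0.564,-0.06,-0.007,0,0,-0.142,-1],[-0.564,-0.06,-0.007,0,0,-0.142,-1],[-0.564,-0.06,-0.007,0,0,-0.142,-1],[-0.564,-0.06,-0.007,0,0,-0.142,-1],[-0.564,-0.06,-0.007,0,0,-0.142,-1]]]' | grep tcp
python3 -m pendant '[[[0,0,0.9,0,0,0,-1],[0,0,0.9,0,0,0,-1],[0,0,0.9,0,0,0,-1],[0,0,0.8,0,0,0,-1],[0,0,0.6,0,0,0,-1],[0,0,0.3,0,0,0,-1],[0,0,0.2,0,0,0,-1],[0,0,0,0,0,0,-1]]]'
python3 look.py side
```

```text
tcp_pos: [0.4669, -0.1287, 0.2308]
time_s: 62.7
tcp_pos: [0.467, -0.1296, 0.1387]
eef_rot: [180.0, -0.0, -86.1]
contact_force: [-0.3, 0.9, -5.9]
gripper_width: 0.0272
gripper_force: 40.0
side handle [0.7047 0.0034 0.1236] ang 48.8 38
side handle [ 0.4522 -0.14    0.1254] ang -172.3 14
side handle [ 0.7206 -0.2293  0.1242] ang -41.2 50
side handle [ 0.4883 -0.2448  0.1244] ang -131.0 54
{'time_s': 62.75, 'joints': [7.804, 8.64, -31.438, 0.014, -49.897, -3.9], 'tcp_pos': [0.467, -0.13, 0.139], 'eef_rot': [-179.975, -0.009, -86.086], 'contact_force': [-0.592, 0.029, -4.183], 'gripper_force': 39.999, 'gripper_width': 0.027}
```

7 mm to go, slowly.

```bash
python3 -m pendant '[[[0,0,0.12,0,0,0,-1],[0,0,0.1,0,0,0,-1],[0,0,0.05,0,0,0,-1],[0,0,0.05,0,0,0,-1],[0,0,0.03,0,0,0,-1],[0,0,0,0,0,0,-1],[0,0,0,0,0,0,-1],[0,0,0,0,0,0,-1]]]'
```

```text
time_s: 63.55
tcp_pos: [0.467, -0.1296, 0.1318]
eef_rot: [-180.0, -0.0, -86.1]
contact_force: [-0.0, -0.3, -4.5]
gripper_width: 0.0274
gripper_force: 40.0
```

```bash
python3 -m pendant '[[[0,0,0.03,0,0,0,-1],[0,0,0.03,0,0,0,-1],[0,0,0,0,0,0,-1],[0,0,0,0,0,0,-1],[0,0,0,0,0,0,-0.3],[0,0,0,0,0,0,-0.2],[0,0,0,0,0,0,-0.1],[0,0,0,0,0,0,0.0]]]'
python3 -m pendant '[[[0,0,0,0,0,0,0.2],[0,0,0,0,0,0,0.2],[0,0,0,0,0,0,0.2],[0,0,0,0,0,0,0.2],[0,0,-0.3,0,0,0,0.2],[0,0,-0.6,0,0,0,0.2],[0,0,-1,0,0,0,0.2],[0,0,-1,0,0,0,0.2]]]'
python3 -m pendant '[[[0,0,-1,0,0,0,0.2],[0,0,-1,0,0,0,0.2],[0,0,-0.3,0,0,0,0.2],[0,0,0,0,0,0,0.2],[0,0,0,0,0,0,0.2],[0,0,0,0,0,0,0.2],[0,0,0,0,0,0,0.2],[0,0,0,0,0,0,0.2]]]'|grep tcp
cat > tw.py <<'E'
import sys; from seg import *
for n in sys.argv[1:]:
    c=cap(n,n+"T"); P=cloud(c); X,Y,Z=np.moveaxis(P,2,0); ok=(c["depth"]>0)&(np.hypot(X-.5962,Y+.1205)<.2)
    for k in comps(c,ok&(Z>.133)&(Z<.146),8): print(n,"knob",P[k].mean(0).round(4),k.sum())
    for k in comps(c,ok&(Z>.097)&(Z<.11),60): q=P[k]; print(n,"plate",np.round(np.hstack([np.array(t).ravel() for t in cv2.minAreaRect(q[:,:2].astype(np.float32))]),3),"z",np.median(q[:,2]).round(4),"slope",np.linalg.lstsq(np.c_[q[:,:2]-q[:,:2].mean(0),np.ones(len(q))],q[:,2],rcond=None)[0][:2].round(3),len(q))
E
python3 tw.py side scene wrist; python3 look.py side
```

```text
time_s: 64.35
tcp_pos: [0.4671, -0.1297, 0.1307]
eef_rot: [-180.0, -0.0, -86.1]
contact_force: [0.1, -0.3, -0.7]
gripper_width: 0.0414
gripper_force: 0.0
time_s: 65.15
tcp_pos: [0.4669, -0.1297, 0.1901]
eef_rot: [-180.0, -0.0, -86.1]
contact_force: [0.3, 1.0, 0.0]
gripper_width: 0.0524
gripper_force: 0.0
tcp_pos: [0.4667, -0.1297, 0.234]
side knob [ 0.4688 -0.1324  0.1387] 64
side plate [ 0.468 -0.129  0.1    0.106  3.944] z 0.1033 slope [-0.004  0.002] 792
side plate [ 0.639 -0.246  0.033  0.112  4.548] z 0.108 slope [0.062 0.015] 272
side plate [ 0.571 -0.252  0.03   0.114  4.043] z 0.1082 slope [0.068 0.024] 250
scene knob [ 0.4717 -0.1256  0.1383] 37
scene plate [ 0.471 -0.127  0.106  0.101  3.947] z 0.1019 slope [0.011 0.003] 513
scene plate [ 0.572 -0.247  0.035  0.114  2.895] z 0.1065 slope [-0.055  0.004] 213
scene plate [ 0.643 -0.241  0.035  0.11   5.567] z 0.1063 slope [-0.053 -0.007] 219
wrist knob [ 0.467  -0.1321  0.1391] 974
wrist plate [ 0.638 -0.229  0.032  0.076  3.83 ] z 0.1091 slope [0.155 0.014] 4105
wrist plate [ 0.569 -0.234  0.032  0.077  3.838] z 0.1091 slope [0.108 0.009] 3772
wrist plate [ 0.467 -0.131  0.101  0.1    3.815] z 0.1034 slope [0.001 0.002] 11385
wrist plate [ 4.7100e-01 -1.9000e-02  1.0000e-02  2.4000e-02  8.6734e+01] z 0.1039 slope [ 0.016 -0.041] 189
side handle [0.7049 0.004  0.1237] ang 48.9 39
side handle [ 0.4737 -0.0188  0.1223] ang 140.3 16
side handle [ 0.4601 -0.1406  0.1232] ang -171.6 7
side handle [ 0.7206 -0.229   0.1241] ang -41.1 51
side handle [ 0.4883 -0.245   0.1243] ang -130.9 55
{'time_s': 66.15, 'joints': [7.799, 2.985, -23.832, -0.002, -63.201, -3.896], 'tcp_pos': [0.467, -0.13, 0.234], 'eef_rot': [179.981, 0.0, -86.098], 'contact_force': [0.724, -0.008, -0.434], 'gripper_force': 0.0, 'gripper_width': 0.052}
```

```bash
python3 plan.py .4719,-.012,.22,-41,16 .4719,-.012,.11,-41,8| sed 's/np.float64//g'
```

```text
16 rows of [(-0.335), (-0.174), (0.045), (0.0), (0.0), (-0.705)] turn -45.1
  via [ 0.481 -0.071  0.227]
8 rows of [(-0.0), (-0.0), (0.687), (0.0), (-0.0), (0.0)] turn 0.0
  via [ 0.472 -0.012  0.165]
```

```bash
for i in 1 2; do python3 -m pendant '[[[-0.335,-0.174,0.045,0,0,-0.705,0.2],[-0.335,-0.174,0.045,0,0,-0.705,0.2],[-0.335,-0.174,0.045,0,0,-0.705,0.2],[-0.335,-0.174,0.045,0,0,-0.705,0.2],[-0.335,-0.174,0.045,0,0,-0.705,0.2],[-0.335,-0.174,0.045,0,0,-0.705,0.2],[-0.335,-0.174,0.045,0,0,-0.705,0.2],[-0.335,-0.174,0.045,0,0,-0.705,0.2]]]' 25 | grep -E "tcp|eef"; done
python3 -m pendant '[[[0,0,0.687,0,0,0,0.2],[0,0,0.687,0,0,0,0.2],[0,0,0.687,0,0,0,0.2],[0,0,0.687,0,0,0,0.2],[0,0,0.687,0,0,0,0.2],[0,0,0.687,0,0,0,0.2],[0,0,0.687,0,0,0,0.2],[0,0,0.687,0,0,0,0.2]]]'
python3 -m pendant '[[[0,0,0,0,0,0,0],[0,0,0,0,0,0,-0.2],[0,0,0,0,0,0,-0.3],[0,0,0,0,0,0,-1],[0,0,0,0,0,0,-1],[0,0,0,0,0,0,-1],[0,0,0,0,0,0,-1],[0,0,0,0,0,0,-1]]]'
```

```text
tcp_pos: [0.4811, -0.071, 0.2273]
eef_rot: [180.0, 0.0, -63.4]
tcp_pos: [0.4718, -0.0117, 0.2201]
eef_rot: [180.0, -0.0, -40.9]
time_s: 68.55
tcp_pos: [0.4719, -0.012, 0.1097]
eef_rot: [-180.0, -0.0, -41.0]
contact_force: [0.3, -0.7, -0.2]
gripper_width: 0.0527
gripper_force: 0.0
time_s: 69.35
tcp_pos: [0.4724, -0.0118, 0.1109]
eef_rot: [-179.9, -0.0, -41.0]
contact_force: [-1.5, 2.5, 6.7]
gripper_width: 0.0232
gripper_force: 25.0
```

```bash
python3 -m pendant '[[[0.001,0.144,0,0,0,-0.25,-1],[0.005,0.288,0,0,0,-0.5,-1],[0.011,0.432,0,0,0,-0.75,-1],[0.011,0.432,0,0,0,-0.75,-1],[0.011,0.432,0,0,0,-0.75,-1],[0.011,0.432,0,0,0,-0.75,-1],[0.011,0.432,0,0,0,-0.75,-1],[0.011,0.432,0,0,0,-0.75,-1]]]'
python3 -m pendant '[[[0.011,0.432,0,0,0,-0.75,-1],[0.011,0.432,0,0,0,-0.75,-1],[0.011,0.432,0,0,0,-0.75,-1],[0.011,0.432,0,0,0,-0.75,-1],[0.011,0.432,0,0,0,-0.75,-1],[0.011,0.432,0,0,0,-0.75,-1],[0.011,0.432,0,0,0,-0.75,-1],[0.011,0.432,0,0,0,-0.75,-1]]]'
python3 -m pendant '[[[0.011,0.432,0,0,0,-0.75,-1],[0.011,0.432,0,0,0,-0.75,-1],[0.011,0.432,0,0,0,-0.75,-1],[0.011,0.432,0,0,0,-0.75,-1],[0.011,0.432,0,0,0,-0.75,-1],[0.011,0.432,0,0,0,-0.75,-1],[0.011,0.432,0,0,0,-0.75,-1],[0.011,0.432,0,0,0,-0.75,-1]]]'
python3 look.py side; python3 tw.py side
```

```text
time_s: 70.15
tcp_pos: [0.4419, -0.0639, 0.1109]
eef_rot: [-179.9, -0.1, -19.8]
contact_force: [1.1, 1.3, 3.8]
gripper_width: 0.0233
gripper_force: 25.0
time_s: 70.95
tcp_pos: [0.433, -0.1319, 0.1109]
eef_rot: [-180.0, -0.2, 4.2]
contact_force: [2.4, 2.6, 2.5]
gripper_width: 0.0233
gripper_force: 25.0
time_s: 71.75
tcp_pos: [0.4528, -0.1976, 0.1109]
eef_rot: [179.9, -0.2, 28.2]
contact_force: [5.3, 6.4, 2.2]
gripper_width: 0.0236
gripper_force: 25.0
side handle [0.5175 0.0228 0.124 ] ang 118.8 38
side handle [ 0.7407 -0.0413  0.1242] ang 28.7 41
side handle [ 0.5612 -0.254   0.1232] ang -104.7 19
side handle [ 0.6757 -0.2651  0.1241] ang -61.2 52
{'time_s': 71.8, 'joints': [-0.834, 11.561, -32.314, 0.03, -45.894, 119.227], 'tcp_pos': [0.453, -0.199, 0.111], 'eef_rot': [179.869, -0.19, 28.415], 'contact_force': [5.795, 3.09, 2.825], 'gripper_force': 25.009, 'gripper_width': 0.023}
side knob [ 0.5643 -0.2448  0.1389] 70
side plate [ 7.3100e-01 -1.2000e-01  3.6000e-02  1.1000e-01  7.2016e+01] z 0.1078 slope [0.037 0.123] 260
side plate [ 7.1300e-01 -1.8300e-01  4.6000e-02  1.0900e-01  7.5379e+01] z 0.108 slope [0.038 0.158] 281
side plate [ 0.565 -0.243  0.105  0.1   73.798] z 0.1033 slope [0.001 0.005] 902
```

```bash
python3 -m pendant '[[[0.011,0.432,0,0,0,-0.75,-1],[0.011,0.432,0,0,0,-0.75,-1],[0.011,0.432,0,0,0,-0.75,-1],[0.011,0.432,0,0,0,-0.75,-1],[0.011,0.432,0,0,0,-0.75,-1],[0.005,0.288,0,0,0,-0.5,-1],[0.005,0.288,0,0,0,-0.5,-1],[0.001,0.144,0,0,0,-0.25,-1]]]'
python3 -m pendant '[[[0,0,0,0,0,0,-1],[0,0,0,0,0,0,-1],[0,0,0,0,0,0,-1],[0,0,0,0,0,0,-1],[0,0,0,0,0,0,-0.42],[0,0,0,0,0,0,-0.35],[0,0,0,0,0,0,-0.2],[0,0,0,0,0,0,0]]]'
python3 -m pendant '[[[0,0,0,0,0,0,0.1],[0,0,0,0,0,0,0.2],[0,0,0,0,0,0,0.2],[0,0,0,0,0,0,0.2],[0,0,0,0,0,0,0.2],[0,0,0,0,0,0,0.2],[0,0,0,0,0,0,0.2],[0,0,0,0,0,0,0.2]]]'
python3 look.py side; python3 tw.py side
```

```text
time_s: 72.65
tcp_pos: [0.4859, -0.2399, 0.1107]
eef_rot: [-179.8, -0.2, 48.0]
contact_force: [-7.3, 35.6, 25.8]
gripper_width: 0.0232
gripper_force: 25.0
time_s: 73.45
tcp_pos: [0.4858, -0.2431, 0.1101]
eef_rot: [-180.0, 0.0, 48.0]
contact_force: [-0.1, -0.5, -0.7]
gripper_width: 0.0383
gripper_force: 0.0
time_s: 74.25
tcp_pos: [0.4859, -0.243, 0.1102]
eef_rot: [180.0, -0.0, 48.0]
contact_force: [0.0, -0.1, -0.2]
gripper_width: 0.0525
gripper_force: 0.0
side handle [ 7.082e-01 -2.000e-04  1.238e-01] ang 47.0 40
side handle [ 0.7173 -0.2322  0.1239] ang -42.7 51
side handle [ 0.4842 -0.2402  0.1261] ang -133.1 16
side handle [ 0.6038 -0.2592  0.1236] ang -86.9 18
{'time_s': 74.3, 'joints': [-5.899, 15.881, -26.278, -0.001, -47.84, 143.922], 'tcp_pos': [0.486, -0.243, 0.11], 'eef_rot': [180.0, -0.001, 48.023], 'contact_force': [1.235, -0.486, -1.061], 'gripper_force': 0.0, 'gripper_width': 0.053}
side knob [ 0.6047 -0.2491  0.1391] 70
side plate [ 0.725 -0.079  0.111  0.035  1.087] z 0.1073 slope [0.001 0.141] 238
side plate [ 0.728 -0.148  0.111  0.037  1.487] z 0.1075 slope [-0.002  0.144] 274
side plate [ 0.605 -0.247  0.1    0.105  1.333] z 0.1033 slope [-0.004  0.006] 765
```

```bash
python3 - <<'E'
from seg import *
a=cv2.imread('pics/sideT.png')[150:310,185:385]; 
c=cap("wrist","w7"); b=c["frame"]; s=cap("scene","s7")["frame"][130:290,130:290]
a=cv2.resize(a,(500,400),interpolation=2); s=cv2.resize(s,(300,300),interpolation=2); o=np.zeros((400,800,3),np.uint8); o[:,:500]=a; o[:300,500:]=s
cv2.imwrite('pics/crop2.png',o)
E
```

```text
(no output)
```

View pics/crop2.png

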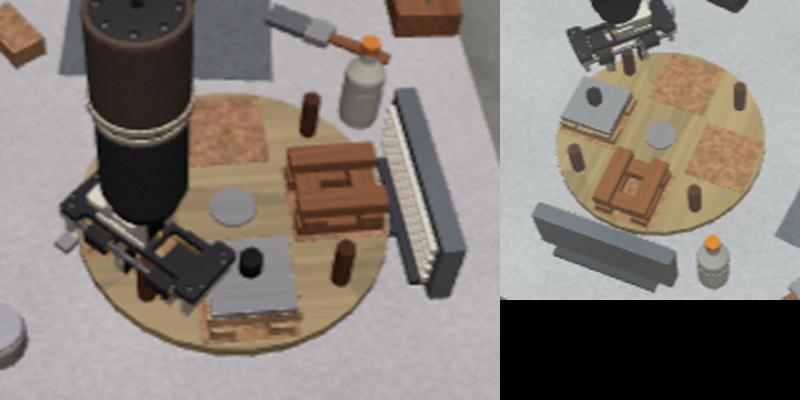

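```bash
python3 - <<'E'
from seg import *
for n in ("side","scene"):
    c=cap(n); P=cloud(c); X,Y,Z=np.moveaxis(P,2,0); d=np.hypot(X-.5962,Y+.1205)
    for k in comps(c,(c["depth"]>0)&(Z>.10)&(Z<.13)&(d>.225)&(d<.34)&(X>.75),60):
        rc=cv2.minAreaRect(P[k][:,:2].astype(np.float32)); v=np.array(rc[0])-[.5962,-.1205]
        q=P[k]; print(n,"panel",rc,q[:,2].mean(),"dir",np.degrees(np.arctan2(v[1],v[0])),k.sum())
    for k in comps(c,(c["depth"]>0)&(Z>.008)&(Z<.05)&(d>.203)&(d<.235)&(X<.42)&(abs(Y+.135)<.05),5):
        q=P[k].mean(0); v=q[:2]-[.5962,-.1205]; print(n,"mark",q.round(4),np.degrees(np.arctan2(v[1],v[0])),k.sum())
E
python3 look.py side scene | grep handle
```

```text
side panel ((0.794074535369873, 0.06618471443653107), (0.03830328211188316, 0.04454237222671509), 82.79660034179688) 0.11027430206362264 dir 43.33329022473483 107
side panel ((0.8352776765823364, -0.10942111909389496), (0.039447784423828125, 0.2611647844314575), 1.529728889465332) 0.1159573540900959 dir 2.6531934718070063 841
side mark [ 0.3812 -0.1279  0.0109] -178.03606127901645 34
scene panel ((0.8411741256713867, -0.10475330054759979), (0.03947509825229645, 0.2604857087135315), 2.5886833667755127) 0.11710432117851088 dir 3.677857381704103 839
scene panel ((0.8016869425773621, 0.08038823306560516), (0.040077272802591324, 0.04479525238275528), 23.058734893798828) 0.10919138688476497 dir 44.35164494434395 106
side handle [7.083e-01 1.000e-04 1.238e-01] ang 47.1 39
side handle [ 0.7173 -0.2317  0.1238] ang -42.6 49
side handle [ 0.4842 -0.2399  0.1257] ang -133.2 16
side handle [ 0.6048 -0.2587  0.1241] ang -86.4 16
scene handle [ 0.4913 -0.2343  0.1218] ang -132.7 18
scene handle [ 0.4786 -0.0025  0.1229] ang 134.9 33
scene handle [ 0.7207 -0.2259  0.1235] ang -40.3 35
scene handle [0.7103 0.0069 0.1236] ang 48.1 38
```

```bash
python3 -m pendant '[[[0,0,-0.75,0,0,0,0.2],[0,0,-0.75,0,0,0,0.2],[0,0,-0.75,0,0,0,0.2],[0,0,-0.75,0,0,0,0.2],[0,0,-0.75,0,0,0,0.2],[0,0,-0.75,0,0,0,0.2],[0,0,-0.75,0,0,0,0.2],[0,0,-0.75,0,0,0,0.2]]]'|grep tcp
python3 plan.py .4755,-.008,.22,-43,24 | sed 's/np.float64//g'; python3 look.py side; python3 tw.py side
```

```text
tcp_pos: [0.4857, -0.243, 0.2309]
24 rows of [(0.018), (-0.545), (0.023), (-0.0), (-0.0), (0.948)] turn 91.0
  via [ 0.431 -0.128  0.225]
side handle [7.086e-01 7.000e-04 1.234e-01] ang 47.2 38
side handle [ 0.7174 -0.2319  0.1238] ang -42.6 51
side handle [ 0.4849 -0.2424  0.1246] ang -132.4 55
side handle [ 0.6047 -0.259   0.1233] ang -86.5 16
{'time_s': 75.5, 'joints': [-5.898, 8.768, -17.336, 0.063, -63.694, 143.924], 'tcp_pos': [0.487, -0.243, 0.234], 'eef_rot': [179.803, -0.073, 48.054], 'contact_force': [1.593, -0.68, 3.502], 'gripper_force': 0.0, 'gripper_width': 0.053}
side knob [ 0.6041 -0.2487  0.1393] 69
side plate [ 0.725 -0.079  0.111  0.035  3.613] z 0.1076 slope [-0.001  0.128] 245
side plate [ 0.728 -0.148  0.11   0.035  2.427] z 0.1075 slope [-0.005  0.161] 277
side plate [ 0.605 -0.248  0.1    0.103  2.237] z 0.1032 slope [-0.003  0.005] 950
```

```bash
for i in 1 2 3; do python3 -m pendant '[[[0.018,-0.545,0.023,0,0,0.948,0.2],[0.018,-0.545,0.023,0,0,0.948,0.2],[0.018,-0.545,0.023,0,0,0.948,0.2],[0.018,-0.545,0.023,0,0,0.948,0.2],[0.018,-0.545,0.023,0,0,0.948,0.2],[0.018,-0.545,0.023,0,0,0.948,0.2],[0.018,-0.545,0.023,0,0,0.948,0.2],[0.018,-0.545,0.023,0,0,0.948,0.2]]]' | grep -E "tcp|eef"; done
python3 -m pendant '[[[0,0,0.687,0,0,0,0.2],[0,0,0.687,0,0,0,0.2],[0,0,0.687,0,0,0,0.2],[0,0,0.687,0,0,0,0.2],[0,0,0.687,0,0,0,0.2],[0,0,0.687,0,0,0,0.2],[0,0,0.687,0,0,0,0.2],[0,0,0.687,0,0,0,0.2]]]' | grep tcp
python3 -m pendant '[[[0,0,0,0,0,0,0],[0,0,0,0,0,0,-0.2],[0,0,0,0,0,0,-0.3],[0,0,0,0,0,0,-1],[0,0,0,0,0,0,-1],[0,0,0,0,0,0,-1],[0,0,0,0,0,0,-1],[0,0,0,0,0,0,-1]]]'
python3 look.py side
```

```text
tcp_pos: [0.4384, -0.1702, 0.2258]
eef_rot: [-180.0, 0.0, 17.5]
tcp_pos: [0.4349, -0.084, 0.2222]
eef_rot: [180.0, 0.0, -12.8]
tcp_pos: [0.4754, -0.0078, 0.2185]
eef_rot: [180.0, 0.0, -43.1]
tcp_pos: [0.475, -0.0082, 0.1081]
time_s: 79.55
tcp_pos: [0.4755, -0.0083, 0.1098]
eef_rot: [-180.0, -0.0, -43.0]
contact_force: [-2.8, -1.8, 6.2]
gripper_width: 0.0236
gripper_force: 25.0
side handle [ 7.086e-01 -5.000e-04  1.244e-01] ang 46.9 36
side handle [0.5003 0.0011 0.1228] ang 128.3 9
side handle [ 0.7175 -0.2326  0.1243] ang -42.7 52
side handle [ 0.4851 -0.2419  0.1242] ang -132.5 54
side handle [ 0.6045 -0.2587  0.1233] ang -86.6 19
{'time_s': 79.6, 'joints': [22.797, 10.036, -34.548, 0.026, -45.411, 24.214], 'tcp_pos': [0.475, -0.008, 0.11], 'eef_rot': [179.998, -0.019, -42.971], 'contact_force': [-1.849, -2.594, 6.441], 'gripper_force': 25.001, 'gripper_width': 0.024}
```

```bash
python3 -m pendant '[[[0.001,0.144,0,0,0,-0.25,-1],[0.005,0.288,0,0,0,-0.5,-1],[0.011,0.432,0,0,0,-0.75,-1],[0.011,0.432,0,0,0,-0.75,-1],[0.011,0.432,0,0,0,-0.75,-1],[0.011,0.432,0,0,0,-0.75,-1],[0.011,0.432,0,0,0,-0.75,-1],[0.011,0.432,0,0,0,-0.75,-1]]]' | grep -E "tcp|force|eef"
python3 -m pendant '[[[0.011,0.432,0,0,0,-0.75,-1],[0.011,0.432,0,0,0,-0.75,-1],[0.011,0.432,0,0,0,-0.75,-1],[0.011,0.432,0,0,0,-0.75,-1],[0.011,0.432,0,0,0,-0.75,-1],[0.011,0.432,0,0,0,-0.75,-1],[0.011,0.432,0,0,0,-0.75,-1],[0.011,0.432,0,0,0,-0.75,-1]]]' | grep -E "tcp|force|eef"
python3 -m pendant '[[[0.011,0.432,0,0,0,-0.75,-1],[0.011,0.432,0,0,0,-0.75,-1],[0.011,0.432,0,0,0,-0.75,-1],[0.011,0.432,0,0,0,-0.75,-1],[0.011,0.432,0,0,0,-0.75,-1],[0.011,0.432,0,0,0,-0.75,-1],[0.011,0.432,0,0,0,-0.75,-1],[0.011,0.432,0,0,0,-0.75,-1]]]' | grep -E "tcp|force|eef"
python3 -m pendant '[[[0.011,0.432,0,0,0,-0.75,-1],[0.011,0.432,0,0,0,-0.75,-1],[0.011,0.432,0,0,0,-0.75,-1],[0.011,0.432,0,0,0,-0.75,-1],[0.011,0.432,0,0,0,-0.75,-1],[0.005,0.288,0,0,0,-0.5,-1],[0.003,0.2,0,0,0,-0.35,-1],[0.001,0.144,0,0,0,-0.25,-1]]]' | grep -E "tcp|force|eef"
python3 look.py side; python3 tw.py side
```

```text
tcp_pos: [0.4445, -0.0582, 0.1098]
eef_rot: [-179.9, -0.1, -21.8]
contact_force: [1.6, 4.3, -0.8]
gripper_force: 25.0
tcp_pos: [0.433, -0.126, 0.1098]
eef_rot: [-180.0, -0.2, 2.2]
contact_force: [3.2, 4.3, -0.9]
gripper_force: 25.0
tcp_pos: [0.4503, -0.1925, 0.1098]
eef_rot: [179.9, -0.3, 26.2]
contact_force: [5.5, 7.3, -1.3]
gripper_force: 25.0
tcp_pos: [0.4831, -0.237, 0.1098]
eef_rot: [179.8, -0.3, 45.5]
contact_force: [6.1, 9.4, -1.1]
gripper_force: 25.0
side handle [ 0.7096 -0.0015  0.1238] ang 46.4 40
side handle [ 0.7148 -0.2339  0.1239] ang -43.7 49
{'time_s': 82.85, 'joints': [-5.342, 15.387, -27.044, -0.094, -47.247, 140.993], 'tcp_pos': [0.484, -0.237, 0.11], 'eef_rot': [179.793, -0.257, 45.588], 'contact_force': [9.262, 1.968, -5.691], 'gripper_force': 25.011, 'gripper_width': 0.024}
side knob [ 0.7251 -0.1148  0.1392] 59
side plate [0.628 0.011 0.031 0.114 1.816] z 0.1077 slope [0.048 0.03 ] 168
side plate [0.558 0.009 0.029 0.115 0.527] z 0.1081 slope [-0.006  0.034] 141
side plate [ 0.725 -0.112  0.101  0.104  1.517] z 0.1032 slope [-0.002  0.001] 762
```

```bash
python3 -m pendant '[[[0.001,0.115,0,0,0,-0.2,-1],[0.001,0.072,0,0,0,-0.125,-1],[0,0,0,0,0,0,-1],[0,0,0,0,0,0,-1],[0,0,0,0,0,0,-0.42],[0,0,0,0,0,0,-0.35],[0,0,0,0,0,0,-0.2],[0,0,0,0,0,0,0]]]'
python3 -m pendant '[[[0,0,0,0,0,0,0.1],[0,0,0,0,0,0,0.2],[0,0,0,0,0,0,0.2],[0,0,0,0,0,0,0.2],[0,0,0,0,0,0,0.2],[0,0,0,0,0,0,0.2],[0,0,0,0,0,0,0.2],[0,0,0,0,0,0,0.2]]]' | grep tcp
python3 -m pendant '[[[0,0,-0.75,0,0,0,0.2],[0,0,-0.75,0,0,0,0.2],[0,0,-0.75,0,0,0,0.2],[0,0,-0.75,0,0,0,0.2],[0,0,-0.75,0,0,0,0.2],[0,0,-0.75,0,0,0,0.2],[0,0,-0.75,0,0,0,0.2],[0,0,-0.75,0,0,0,0.2]]]'|grep tcp
python3 look.py side scene; python3 tw.py side scene
```

```text
time_s: 83.7
tcp_pos: [0.4827, -0.241, 0.1092]
eef_rot: [-180.0, 0.0, 46.7]
contact_force: [0.8, 0.1, 0.1]
gripper_width: 0.0381
gripper_force: 0.0
tcp_pos: [0.4829, -0.2408, 0.1093]
tcp_pos: [0.4828, -0.2408, 0.2299]
side handle [ 7.084e-01 -1.000e-04  1.240e-01] ang 47.0 38
side handle [ 0.7172 -0.2324  0.1238] ang -42.8 53
side handle [ 0.4848 -0.2422  0.1243] ang -132.5 55
scene handle [ 0.4881 -0.2361  0.1224] ang -133.1 30
scene handle [ 0.4784 -0.003   0.1236] ang 135.1 32
scene handle [ 0.7208 -0.2258  0.1224] ang -40.2 39
scene handle [ 0.737  -0.1022  0.1237] ang 7.4 12
scene handle [0.7106 0.0071 0.123 ] ang 48.1 38
{'time_s': 85.4, 'joints': [-5.681, 8.51, -17.94, 0.039, -63.343, 142.399], 'tcp_pos': [0.484, -0.241, 0.231], 'eef_rot': [179.815, -0.099, 46.735], 'contact_force': [0.951, 0.091, -0.377], 'gripper_force': 0.0, 'gripper_width': 0.053}
side knob [ 0.7249 -0.1127  0.1389] 59
side plate [0.626 0.012 0.031 0.114 3.463] z 0.1079 slope [0.046 0.025] 176
side plate [0.557 0.009 0.03  0.115 2.32 ] z 0.1079 slope [0.004 0.024] 137
side plate [ 0.726 -0.111  0.102  0.104  1.601] z 0.1031 slope [0.    0.001] 754
scene knob [ 0.7274 -0.1066  0.1387] 51
scene plate [0.558 0.013 0.035 0.111 1.323] z 0.1064 slope [-0.076 -0.004] 222
scene plate [0.628 0.016 0.036 0.111 3.622] z 0.1068 slope [-0.109  0.   ] 224
scene plate [ 0.727 -0.107  0.102  0.101  2.525] z 0.102 slope [-0.006 -0.007] 698
```

View pics/sceneT.png

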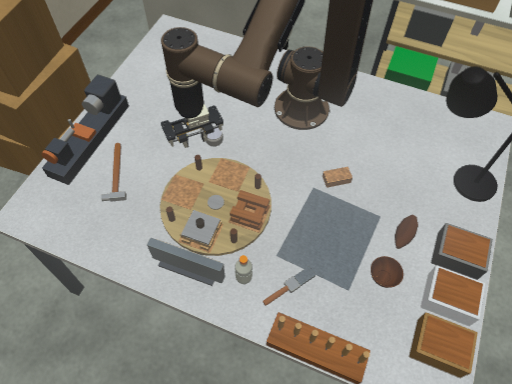

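```bash
python3 -c "
from plant import r
print(r.close_job())"
```

```text
the job is handed in; nothing more can be done
None
```

The job is handed in: four slats were on the sheet, and the crossed two-layer tower they made stands before the drying panel with the plate flat on top and the table at rest in the last click, though the first click rested about 0.03 rad past centre (limit 0.05) and no verdict came back.

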